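Pack a two-layer tea sample crate and close its bails under the tray

TASK

Pack the pale green crate for carrying: first stand the dark green tea tin upright in its empty half, then swing both bail arms in over the crate until they are fully home, and last set the bamboo tray gently on the two bails, centred and lengthwise with the crate, so that the ribs under it drop between the bars and it sits flat. Keep the tray level while carrying it, don't shove or tip the crate, and leave the red tin and all the other tableware where they are.

Things in the scene. Friction and masses are not known exactly. Their poses are not given: they have to be found in the camera images.
- crate: Pale green enamelled steel crate, open, loose, 2.4 kg, 150 mm (x) by 220 mm (y), rim 90 mm high, walls and floor 6 mm. Origin: centre of underside. A partition 61 mm high at y = 0 makes two halves: the +y one holds the red tin, the -y one is empty. A U-shaped bail is hinged at each end: hinge lines along x at y = +-105 mm, 102 mm up, bail sides outside the long walls at x = +-83 mm.
- bail_left (a joint): Angle q of the bail at the crate's +y end. 0 = fully home (stop), swung in flat over the opening; pi/2 upright; pi flat outward; 3.85 outward stop, hanging down outside the end. Bar at crate y = 105 - 62 cos(q), z = 102 + 62 sin(q) mm. Stiff friction hinge: stays where left, takes about 2 N at the bar. Starts out, 2.7 to 3.75.
- bail_right (a joint): The same for the bail at the crate's -y end (mirror image, y = -(105 - 62 cos(q)) mm): 0 = fully home, pi = flat outward.
- bail_left_bar (a point): Centre of the left bail's cross bar (62 mm from its hinge line): a black round grip 12 mm thick and 100 mm long, along crate x (its own x axis). The grip does not spin on the bail: it must turn between the fingers as the bail swings, so a hard pinch drags and can tip the crate.
- bail_right_bar (a point): Centre of the right bail's cross bar, likewise.
- tin_center (a point): Centre (36 mm up) of the dark green cylindrical tea tin with a thin brass band, 56 mm across, 72 mm high, about 0.11 to 0.26 kg, standing upright on the table; to be packed. z up.
- tin_packed_center (a point): Centre (36 mm up) of the dark red tin of the same size, already standing in the crate's +y half; to stay in that half.
- tray_handle (a point): Centre of the bamboo tray's handle: a bar 14 mm thick (tray x), 14 mm high, 90 mm long (tray y) on two posts, 74 mm above the tray's feet. Fingers close on it along tray x. When the tray is seated on both homed bails the handle is 174 mm above the crate's underside and over its middle, tray y along crate y, either way round.
- tray: Tray, 130 (x) by 160 mm (y), 0.34 to 0.55 kg, rim 33 mm high, four small bowls set fast in it, tops 36 mm up. Origin: centre, level with the feet. Flat underside 8 mm above the feet; two ribs along x have outer faces at y = +-32 mm, feet along x at y = +-61 to 73 mm. Homed bars fill crate y = +-37 to 49 mm, tops 108 mm up: the ribs fit between them with 5 mm to spare each side.
- bowl_a: White porcelain tasting bowl, 84 mm across, 34 mm high, between robot and crate; leave alone. Origin: centre of its underside.
- bowl_b: A second bowl like it; leave alone.
- cup: Pale celadon cup, 72 mm across, 55 mm high, beyond the crate; leave alone.
- whisk: Bamboo whisk upside-down on a celadon stand, 60 mm across, 120 mm high, beyond the crate; leave alone.
- jar: Glass jar with wooden lid, 68 mm across, 95 mm high; leave alone.
Not all that is in view belongs to the job. Leave any purple look-alike of the part that bears tin_center alone.

How it is judged:
By the outcome, as a careful person would: the job done as asked, in the order asked, and still so for the second after the job is handed in, with the robot touching nothing.
It also fails if it takes over 72 s, if anything falls off the work surface, if the arm or the gripper's body presses on something with over 40 N, if the wrist force passes 120 N, or if a joint passes its speed limit or range.

ROBOT

A 6-joint arm with a two-finger parallel gripper is mounted at the origin on the work surface. World frame = base frame: x ahead of the robot, y to its left, z up, the work surface at z = 0. Lengths are in m, angles in rad, forces in N, time in s.
With the tool pointing down it reaches from about 0.35 to 0.975 m from the base axis. Payload 4.9 kg.
Tool frame: the origin (TCP) lies at the very end of the fingers, on their centre line; the grasp point (between the pads) lies 19 mm behind it; x points along the fingers, z is the direction in which the jaws open and shut, and the axes are right-handed (so a half turn about x gives the same grasp; the last joint's range is limited). The gripper opens to 85 mm and grips with 20 to 120 N. Pads are 22 mm wide; open, the fingers measure 114 mm over their backs; the gripper's body (76 mm by 85 mm) begins 54 mm behind the grasp point. The pads swing forward as they close: fully open they stand 13 mm farther back than shut.
Start: joints at [-1.441, 0.053, 1.613, -0, 1.476, -0.119], TCP at [0.154, -0.606, 0.231] pointing down, gripper open.
Joint ranges: [-3.01, 3.01], [-1.01, 2.22], [0.06, 2.58], [-1.02, 4.17], [0.09, 2.62], [-3.14, 3.14]. Speed limits (rad/s): [2.57, 2.57, 3.14, 3.14, 3.14, 3.14].

INTERFACE

Orientations are given as a rotation vector (axis times angle).
In Python, from station import ctrl, imaging gives the robot as it stands. The module is installed in compiled form; this text tells all that it offers.
- The arm moves only by the shell command python3 -m jog 'ROWS' [FORCE]. ROWS is JSON, a list that holds one entry, the list of rows, each a list of 5 numbers: the shift along the tool's x, y, z in m, then the turn about the tool's x in rad, then the closure, from -1 (fully open) to 1 (shut). A call has 1 to 12 rows; each row is the pose to reach, as a shift and turn from the pose measured when the call began, along the tool's axes at that moment; what a row does not reach only later rows make up. A row lasts 1/10 s, in which the tool goes at most 50 mm and 8.59 degrees, less where a joint would pass 70% of its speed; a pose out of reach is approached as far as the arm can. A call with a gripper value outside its range is refused whole. The fingers move at their own pace and stop on an object; FORCE is the grip in N (left out, the last holds). Time passes only in rows, so rows that repeat a pose let the fingers close. It gives the time, the measured TCP pose, the force and the opening at its end, in the units of the state.
- ctrl.get_obs(): the state, without advancing time (a new reading comes with each control period).
- imaging.get_image(name): name is "scene" or "top"; returns a dict with "color" (384x512x3 uint8, red, green, blue), "intrinsics" (3x3 intrinsics, pixels), "R" (3x3) and "t" (3): a world point X has camera coordinates R X + t. Camera axes: x right, y down, z forward; pixel columns grow to the right and rows downward; lengths in m; the calibration is good to about 2 mm. A picture is of the moment at which its call begins. There is no depth.
- ctrl.finish_job(): hands the job in, once; it reports no verdict.
The state is a dict: "t": time; "q": joint angles; "dq": joint speeds; "effort": joint torques, N m; "tool_pos": TCP position; "tool_rot": TCP orientation; "contact_force": force on the tool from outside, world axes, zero at the start; "wrist_torque": the same for the moment, N m; "opening": finger opening in m.
Only numpy, scipy, OpenCV 4.12 (cv2) and the standard library are available. Lean on these libraries where they do the work, as an engineer would, in place of code of your own. Each camera call takes 0.05 s, during which the arm holds its last target.

## Working session

There is one attempt and no reset: what is moved stays moved. The work goes in short steps, Python scripts to look and compute and a shell command to move; the robot and the scene stay as the last step left them, time stands still between calls to the robot, and variables do not carry over. Pictures are saved under pics/ and viewed, and the job is handed in when it is done.

```bash
mkdir -p pics; ls
cat > h.py <<'E'
import numpy as np,cv2
from station import ctrl,imaging
from scipy.spatial.transform import Rotation as Ro
def snap(n,name):
    d=imaging.get_image(n); cv2.imwrite(f'pics/{name}.png',d['color'][:,:,::-1]); np.savez(f'pics/{name}.npz',**{k:np.array(d[k]) for k in('color','intrinsics','R','t')}); return d
def crop(name,u0,v0,u1,v1,s,out):
    im=cv2.imread(f'pics/{name}.png')[v0:v1,u0:u1]; cv2.imwrite(f'pics/{out}.png',cv2.resize(im,None,fx=s,fy=s,interpolation=cv2.INTER_CUBIC))
def load(name): return np.load(f'pics/{name}.npz')
def proj(d,X):
    c=np.atleast_2d(X)@d['R'].T+d['t']; p=c@d['intrinsics'].T; return p[:,:2]/p[:,2:]
def ray(d,uv):
    r=d['R'].T@np.linalg.inv(d['intrinsics'])@np.array([uv[0],uv[1],1.]); return -d['R'].T@d['t'],r/np.linalg.norm(r)
def atz(d,uv,z):
    o,r=ray(d,uv); return o+r*(z-o[2])/r[2]
def tri(obs):
    A=np.zeros((3,3));b=np.zeros(3)
    for d,uv in obs:
        o,r=ray(d,uv);P=np.eye(3)-np.outer(r,r);A+=P;b+=P@o
    return np.linalg.solve(A,b)
E
python3 - <<'E'
from h import *
np.set_printoptions(precision=4,suppress=True)
for n in('scene','top'):
    d=snap(n,n+'0'); print(n,d['intrinsics'],-d['R'].T@d['t'],d['R'])
o=ctrl.get_obs();print({k:np.round(v,4) for k,v in o.items()}); print(Ro.from_rotvec(o['tool_rot']).as_matrix())
E
```

```text
pics
scene [[358.9879   0.     253.8125]
 [  0.     358.9879 190.633 ]
 [  0.       0.       1.    ]] [ 1.0474 -0.521   1.0153] [[ 0.7593  0.6507 -0.    ]
 [ 0.5186 -0.6052 -0.604 ]
 [-0.393   0.4586 -0.797 ]]
top [[389.1312   0.     260.0786]
 [  0.     389.1312 194.4937]
 [  0.       0.       1.    ]] [ 0.3985 -0.0029  1.0754] [[ 0.008  -0.9999  0.01  ]
 [-0.981  -0.0098 -0.194 ]
 [ 0.1941 -0.0082 -0.981 ]]
{'t': np.float64(0.1), 'q': array([-1.441 ,  0.0533,  1.6141,  0.    ,  1.476 , -0.119 ]), 'dq': array([-0.0014, -0.0012, -0.0033,  0.0012, -0.0005, -0.0008]), 'effort': array([ -0.0006, -39.4904, -37.1366,  -0.0002,   0.0039,  -0.    ]), 'tool_pos': array([ 0.1538, -0.6052,  0.2302]), 'tool_rot': array([ 1.0253,  1.318 , -1.0231]), 'contact_force': array([0.089 , 0.1156, 0.4125]), 'wrist_torque': array([0.0201, 0.0392, 0.0372]), 'opening': np.float64(0.0853)}
[[-0.0002  0.9692  0.2462]
 [ 0.0018  0.2462 -0.9692]
 [-1.      0.0003 -0.0018]]
```

View pics/scene0.png

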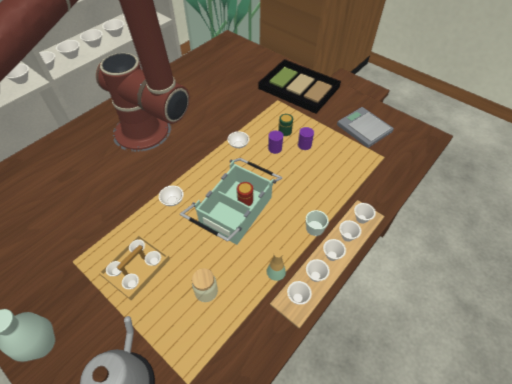

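View pics/top0.png

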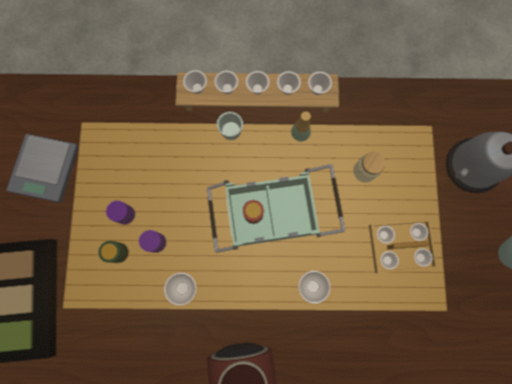

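Candidates for the tea tin in the top view are dark green (110,252), purple (119,212), purple (151,241), and red (254,211) inside the crate. By the description it is the dark green one at (110,252), which I'll check in close crops.

Run:
```python
from h import *
crop('top0',85,190,185,290,5,'c1'); crop('scene0',255,105,325,165,8,'c2'); crop('top0',195,150,355,260,5,'c3'); crop('scene0',175,150,295,250,6,'c4')
crop('top0',360,210,445,285,8,'c5'); crop('scene0',90,230,180,305,7,'c6')
a=np.hstack([cv2.resize(cv2.imread('pics/c1.png'),(400,400)),cv2.resize(cv2.imread('pics/c2.png'),(400,400))]);cv2.imwrite('pics/c12.png',a)
```

```text
(no output)
```

View pics/c12.png

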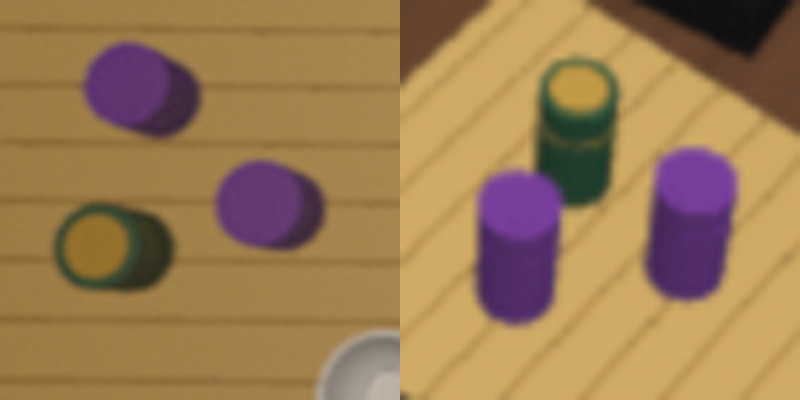

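View pics/c3.png

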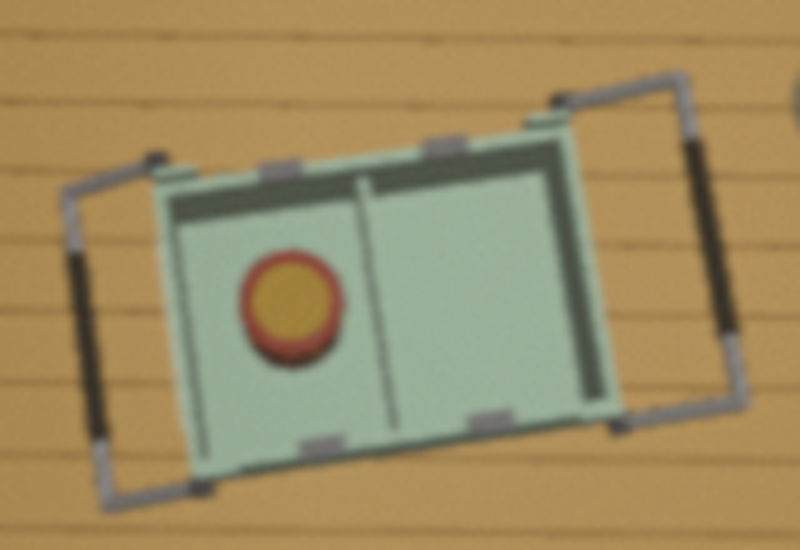

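View pics/c4.png

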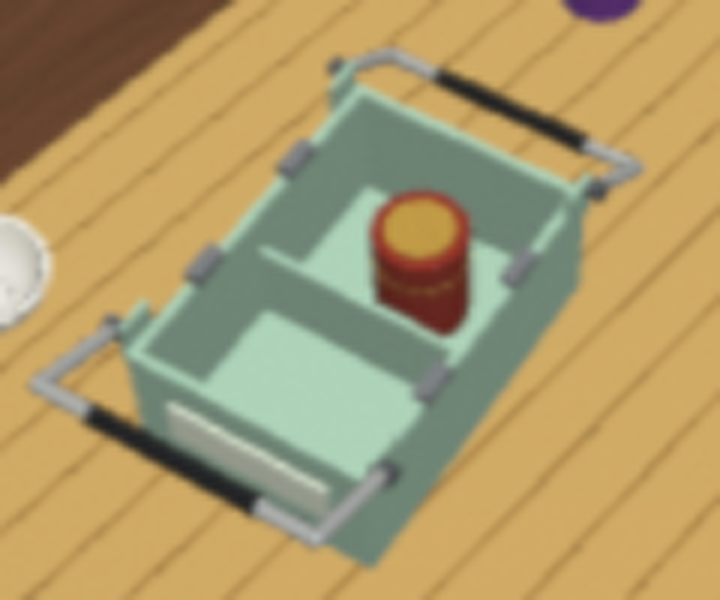

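View pics/c5.png

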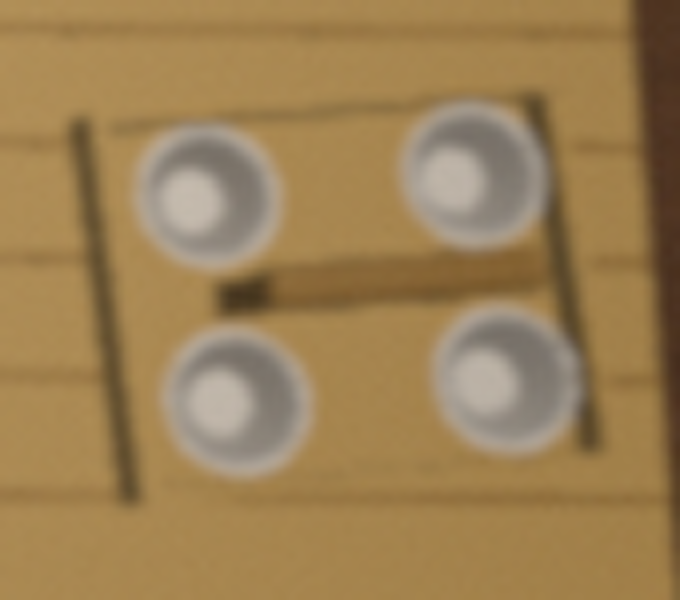

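View pics/c6.png

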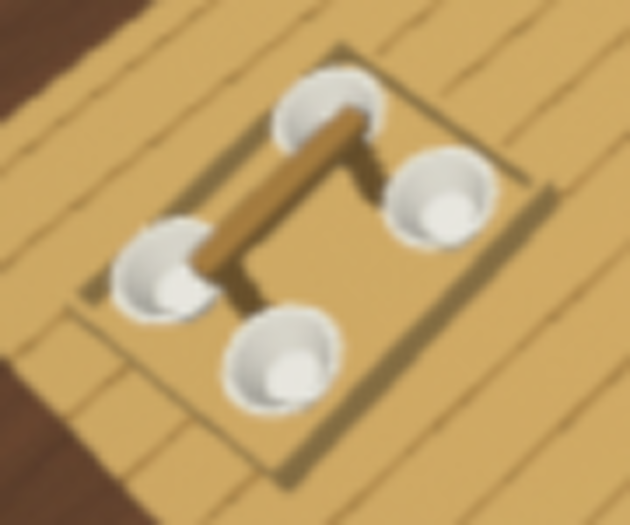

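The choice is confirmed. The tin at (110,252) has green sides, a gold lid and a brass band, and the purple look-alikes are plain. Next I'll triangulate positions.

```bash
cat > m1.py <<'E'
from h import *
np.set_printoptions(precision=4,suppress=True)
T=load('top0');S=load('scene0')
c=lambda u0,v0,s:(lambda u,v:(u0+(u+.5)/s-.5,v0+(v+.5)/s-.5))
t3=c(195,150,5);s4=c(175,150,6);t5=c(360,210,8);s6=c(90,230,7);t1=c(85,190,4)
tin=tri([(T,t1(97,247)),(S,(255+179/5.714-.4,105+88/6.667-.4))]);print('tin top',tin)
red=tri([(T,t3(292,302)),(S,s4(420,232))]);print('red top',red)
P={}
for n,a,b in [('Lneg',(97,438),(438,77)),('Lpos',(77,250),(585,143)),('Rneg',(728,335),(88,412)),('Rpos',(692,140),(255,505)),
 ('cnn',(618,415),(128,352)),('cpn',(565,128),(372,480)),('cpp',(158,183),(575,200)),('cnp',(205,475),(358,85)),('partpos',(362,180),(448,350)),('partneg',(395,428),(262,248))]:
    P[n]=tri([(T,t3(*a)),(S,s4(*b))]);print(n,P[n], proj(T,P[n])-t3(*a))
h1=tri([(T,t5(222,297)),(S,s6(362,118))]);h2=tri([(T,t5(548,270)),(S,s6(200,265))]);print('handle',h1,h2,(h1+h2)/2,np.linalg.norm(h1-h2), np.degrees(np.arctan2(*(h1-h2)[[0,1]])))
d=P['cnp']-P['cnn']+P['cpp']-P['cpn'];print('yaw of crate y', np.degrees(np.arctan2(-d[0],d[1])), 'rim centre',(P['cnn']+P['cpn']+P['cnp']+P['cpp'])/4)
E
python3 m1.py
```

```text
tin top [0.4458 0.3724 0.0727]
red top [0.5549 0.0068 0.0766]
Lneg [0.4834 0.1055 0.0682] [[0.4183 0.3512]]
Lpos [0.5818 0.1193 0.0717] [[0.1685 0.1453]]
Rneg [ 0.5321 -0.2094  0.1266] [[0.3234 0.2391]]
Rpos [ 0.6307 -0.1942  0.1271] [[0.2484 0.19  ]]
cnn [ 0.4973 -0.1587  0.0886] [[-0.364  -0.2821]]
cpn [ 0.6466 -0.1339  0.0904] [[-0.3063 -0.2483]]
cpp [0.6128 0.0746 0.0887] [[0.8723 0.7477]]
cnp [0.4657 0.0512 0.0937] [[-0.782  -0.6636]]
partpos [ 0.6181 -0.0339  0.0693] [[1.6661 1.3659]]
partneg [ 0.49   -0.0491  0.0628] [[0.6526 0.5268]]
handle [ 0.4618 -0.3461  0.0625] [ 0.4733 -0.4385  0.0832] [ 0.4676 -0.3923  0.0728] 0.09544048326088968 -7.125181571295084
yaw of crate y 8.874415320161416 rim centre [ 0.5556 -0.0417  0.0903]
```

```bash
cat >> h.py <<'E'
def plan(*pts):
    "pts: (x,y,z,jawdeg or None) world -> tool shift + turn from current pose"
    o=ctrl.get_obs();R=Ro.from_rotvec(o['tool_rot']).as_matrix();p=np.array(o['tool_pos'])
    j=np.degrees(np.arctan2(R[1,2],R[0,2]))
    print('t',round(float(o['t']),2),'pos',np.round(p,4),'jaw',round(j,2),'down-err',np.round(R[:2,0],4),'open',round(float(o['opening']),4),'F',np.round(o['contact_force'],1),'q',np.round(o['q'],2))
    for q in pts:
        s=R.T@(np.array(q[:3])-p); tr=0 if q[3] is None else -np.radians((q[3]-j+90)%180-90)
        print(q,'->',np.round(s,4),'turn',round(tr,4),'(alt',round(tr+np.pi*(-1 if tr>0 else 1),3),') dist',round(float(np.linalg.norm(s)),3))
E
python3 - <<'E'
from h import *
plan((.45,-.2,.231,8.9),(.446,.371,.15,8.9),(.446,.371,.028,8.9))
E
```

```text
t 0.1 pos [ 0.1538 -0.6052  0.2302] jaw -75.75 down-err [-0.0002  0.0018] open 0.0853 F [0.1 0.1 0.4] q [-1.44  0.05  1.61  0.    1.48 -0.12]
(0.45, -0.2, 0.231, 8.9) -> [-1.000e-04  3.868e-01 -3.198e-01] turn -1.4773 (alt 1.664 ) dist 0.502
(0.446, 0.371, 0.15, 8.9) -> [ 0.0819  0.5235 -0.8741] turn -1.4773 (alt 1.664 ) dist 1.022
(0.446, 0.371, 0.028, 8.9) -> [ 0.2039  0.5235 -0.8738] turn -1.4773 (alt 1.664 ) dist 1.039
```

```bash
python3 -m jog '[[[0,0.387,-0.32,-0.75,-1],[0,0.387,-0.32,-0.75,-1],[0,0.387,-0.32,-0.75,-1],[0,0.387,-0.32,-0.75,-1],[0,0.387,-0.32,-0.75,-1],[0,0.387,-0.32,-1.1,-1],[0,0.387,-0.32,-1.477,-1],[0,0.387,-0.32,-1.477,-1],[0,0.387,-0.32,-1.477,-1],[0,0.387,-0.32,-1.477,-1],[0,0.387,-0.32,-1.477,-1],[0,0.387,-0.32,-1.477,-1]]]' 30
python3 - <<'E'
from h import *
plan((.446,.371,.16,8.9),(.446,.371,.028,8.9))
E
```

```text
t: 1.3
tool_pos: [0.4504, -0.1985, 0.2304]
tool_rot: [-0.122, 1.568, 0.125]
contact_force: [0.7, 0.2, -0.0]
opening: 0.0853
t 1.3 pos [ 0.4504 -0.1985  0.2304] jaw 9.02 down-err [-0.0012  0.002 ] open 0.0853 F [ 0.7  0.2 -0. ] q [-0.57 -0.27  1.91  0.    1.5  -0.72]
(0.446, 0.371, 0.16, 8.9) -> [0.0715 0.563  0.0851] turn 0.0022 (alt -3.139 ) dist 0.574
(0.446, 0.371, 0.028, 8.9) -> [0.2035 0.5627 0.0852] turn 0.0022 (alt -3.139 ) dist 0.604
```

```bash
python3 -m jog '[[[0,0.563,0.085,0.002,-1],[0,0.563,0.085,0.002,-1],[0,0.563,0.085,0.002,-1],[0,0.563,0.085,0.002,-1],[0,0.563,0.085,0.002,-1],[0,0.563,0.085,0.002,-1],[0,0.563,0.085,0.002,-1],[0,0.563,0.085,0.002,-1],[0.03,0.563,0.085,0.002,-1],[0.07,0.563,0.085,0.002,-1],[0.07,0.563,0.085,0.002,-1],[0.07,0.563,0.085,0.002,-1]]]'
python3 - <<'E'
from h import *
plan((.446,.371,.16,8.9),(.446,.371,.028,8.9))
snap('scene','s1');snap('top','t1')
crop('s1',245,65,335,165,6,'c7')
E
```

```text
t: 2.5
tool_pos: [0.446, 0.3715, 0.1595]
tool_rot: [-0.12, 1.57, 0.122]
contact_force: [0.8, 0.2, 0.1]
opening: 0.0849
t 2.5 pos [0.446  0.3715 0.1595] jaw 8.82 down-err [-0.0027  0.0009] open 0.0849 F [0.8 0.2 0.1] q [0.57 0.   1.79 0.   1.35 0.41]
(0.446, 0.371, 0.16, 8.9) -> [-0.0005 -0.0005 -0.    ] turn -0.0015 (alt 3.14 ) dist 0.001
(0.446, 0.371, 0.028, 8.9) -> [ 0.1315 -0.0006  0.0003] turn -0.0015 (alt 3.14 ) dist 0.132
```

View pics/c7.png

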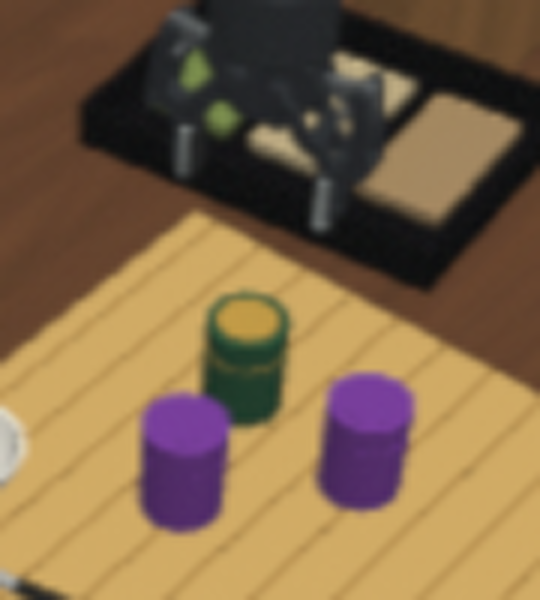

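The open fingers (crop ~(185,150) and (320,205)) straddle the green tin (~(245,355)). I'll descend and grip.

```bash
python3 -m jog '[[[0.04,-0.0005,0,0,-1],[0.08,-0.0005,0,0,-1],[0.11,-0.0005,0,0,-1],[0.126,-0.0005,0,0,-1],[0.126,-0.0005,0,0,-1],[0.126,-0.0005,0,0,1],[0.126,-0.0005,0,0,1],[0.126,-0.0005,0,0,1],[0.126,-0.0005,0,0,1],[0.126,-0.0005,0,0,1],[0.126,-0.0005,0,0,1],[0.126,-0.0005,0,0,1]]]' 30; python3 -m jog '[[[-0.01,0,0,0,1],[-0.03,0,0,0,1],[-0.08,0,0,0,1],[-0.13,0,0,0,1],[-0.17,0,0,0,1],[-0.17,0,0,0,1],[-0.17,0,0,0,1]]]'
python3 - <<'E'
from h import *
a=np.radians(8.9);xc=np.array([np.cos(a),np.sin(a)]);yc=np.array([-np.sin(a),np.cos(a)]);c=np.array([.5555,-.043])
p=c-.054*yc; print(p)
plan((*p,.2,8.9),(*p,.05,8.9))
snap('scene','s2');snap('top','t2')
crop('s2',225,45,325,165,5,'c8')
E
```

```text
t: 3.8
tool_pos: [0.446, 0.3718, 0.0344]
tool_rot: [-0.122, 1.569, 0.124]
contact_force: [0.5, -1.0, 6.7]
opening: 0.0557
t: 4.5
tool_pos: [0.4466, 0.3719, 0.2062]
tool_rot: [-0.121, 1.567, 0.125]
contact_force: [-0.2, -1.0, -2.8]
opening: 0.0555
[ 0.56385436 -0.09634983]
t 4.5 pos [0.4466 0.3719 0.2062] jaw 8.98 down-err [0.0002 0.0027] open 0.0555 F [-0.2 -1.  -2.8] q [ 0.57 -0.04  1.74  0.    1.43  0.41]
(np.float64(0.5638543608601713), np.float64(-0.09634983275154702), 0.2, 8.9) -> [ 0.0049 -0.4809  0.0427] turn 0.0013 (alt -3.14 ) dist 0.483
(np.float64(0.5638543608601713), np.float64(-0.09634983275154702), 0.05, 8.9) -> [ 0.1549 -0.4813  0.0426] turn 0.0013 (alt -3.14 ) dist 0.507
```

View pics/c8.png

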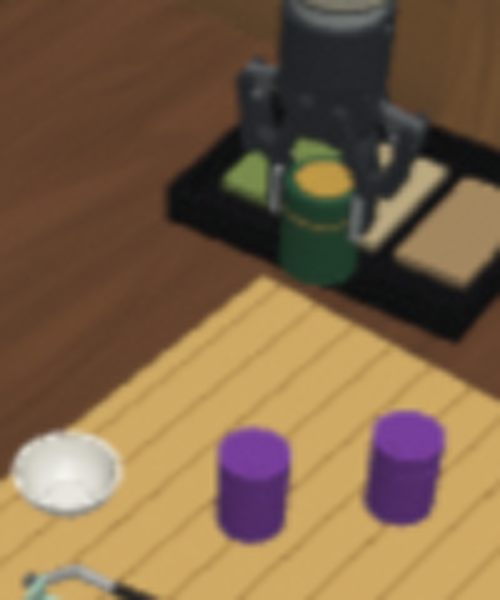

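The tin is held upright and lifted clear (crop ~(320,230)). I'll carry it to above the empty half.

```bash
python3 -m jog '[[[0,-0.481,0.043,0.001,1],[0,-0.481,0.043,0.001,1],[0,-0.481,0.043,0.001,1],[0,-0.481,0.043,0.001,1],[0,-0.481,0.043,0.001,1],[0,-0.481,0.043,0.001,1],[0,-0.481,0.043,0.001,1],[0,-0.481,0.043,0.001,1],[0,-0.481,0.043,0.001,1],[0,-0.481,0.043,0.001,1],[0,-0.481,0.043,0.001,1],[0,-0.481,0.043,0.001,1]]]'
python3 - <<'E'
from h import *
plan((.5639,-.0963,.2,8.9),(.5639,-.0963,.041,8.9))
snap('scene','s3')
crop('s3',165,110,295,250,4,'c9')
E
```

```text
t: 5.8
tool_pos: [0.5614, -0.0975, 0.1995]
tool_rot: [-0.12, 1.577, 0.123]
contact_force: [-1.0, -0.2, -0.9]
opening: 0.0552
t 5.8 pos [ 0.5614 -0.0975  0.1995] jaw 8.83 down-err [-0.0097  0.0012] open 0.0552 F [-1.  -0.2 -0.9] q [-0.3  -0.05  1.77 -0.    1.43 -0.46]
(0.5639, -0.0963, 0.2, 8.9) -> [-0.0005  0.0008  0.0027] turn -0.0013 (alt 3.14 ) dist 0.003
(0.5639, -0.0963, 0.041, 8.9) -> [0.1585 0.0004 0.0042] turn -0.0013 (alt 3.14 ) dist 0.159
```

View pics/c9.png

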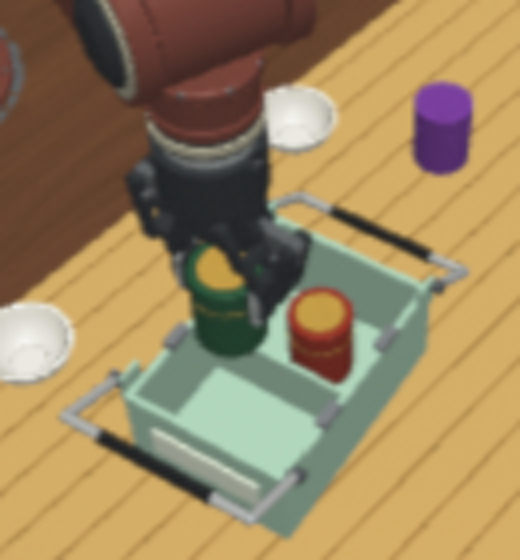

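```bash
python3 -m jog '[[[0,0.0005,0.003,0,1],[0.03,0.0005,0.003,0,1],[0.06,0.0005,0.003,0,1],[0.09,0.0005,0.003,0,1],[0.12,0.0005,0.003,0,1],[0.135,0.0005,0.003,0,1],[0.145,0.0005,0.003,0,1],[0.15,0.0005,0.003,0,1],[0.15,0.0005,0.003,0,1],[0.15,0.0005,0.003,0,1]]]'
python3 - <<'E'
from h import *
plan((.5639,-.0963,.041,8.9))
snap('scene','s4');snap('top','t4')
crop('s4',165,110,295,250,4,'c10')
E
```

```text
t: 6.85
tool_pos: [0.5642, -0.0959, 0.0514]
tool_rot: [-0.122, 1.574, 0.123]
contact_force: [-0.2, -0.6, -1.1]
opening: 0.0554
t 6.85 pos [ 0.5642 -0.0959  0.0514] jaw 8.92 down-err [-0.0065  0.0002] open 0.0554 F [-0.2 -0.6 -1.1] q [-0.3   0.11  1.87 -0.    1.17 -0.45]
(0.5639, -0.0963, 0.041, 8.9) -> [ 0.0104 -0.0004 -0.0003] turn 0.0003 (alt -3.141 ) dist 0.01
```

View pics/c10.png

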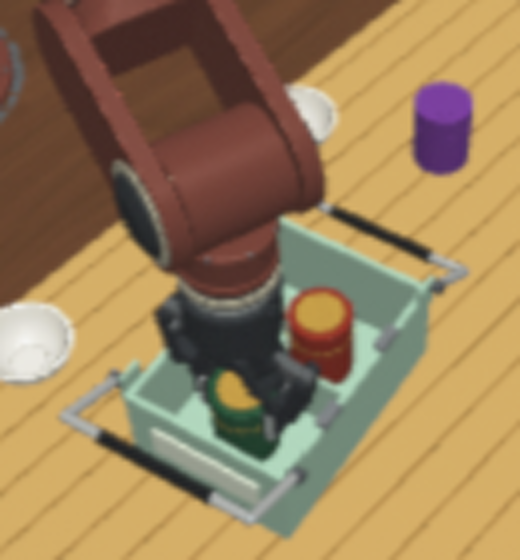

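```bash
python3 -m jog '[[[0.004,0,0,0,1],[0.008,0,0,0,1],[0.0105,0,0,0,1],[0.0105,0,0,0,1],[0.0105,0,0,0,1],[0.0105,0,0,0,-0.7],[0.0105,0,0,0,-0.7],[0.0105,0,0,0,-0.7],[0.0105,0,0,0,-0.7]]]';python3 -m jog '[[[-0.01,0,0,0,-0.7],[-0.04,0,0,0,-0.7],[-0.08,0,0,0,-0.7],[-0.13,0,0,0,-0.7],[-0.17,0,0,0,-0.7],[-0.17,0,0,0,-0.7]]]'
python3 - <<'E'
from h import *
snap('scene','s5');snap('top','t5')
crop('s5',165,110,295,250,4,'c11')
crop('t5',195,140,355,260,5,'c13')
E
```

```text
t: 7.85
tool_pos: [0.5643, -0.0961, 0.0412]
tool_rot: [-0.122, 1.573, 0.123]
contact_force: [-0.4, 0.7, -0.1]
opening: 0.0724
t: 8.45
tool_pos: [0.5693, -0.0972, 0.2209]
tool_rot: [-0.126, 1.559, 0.118]
contact_force: [0.5, -0.3, -0.2]
opening: 0.0722
```

View pics/c11.png

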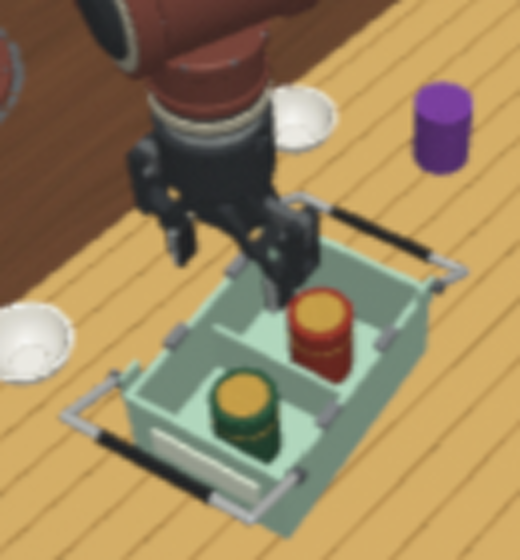

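The tin stands upright in the empty half (crop ~(245,410)). Next I'll fit the crate pose and bail angles to the pixels already measured.

```bash
cat > fit.py <<'E'
from h import *
from scipy.optimize import least_squares
T=load('top0');S=load('scene0')
c=lambda u0,v0,s:(lambda u,v:(u0+(u+.5)/s-.5,v0+(v+.5)/s-.5))
t3=c(195,150,5);s4=c(175,150,6)
def barp(q,s): return s*(.105-.062*np.cos(q)),.102+.062*np.sin(q)
O=[('Ln',(97,438),(438,77)),('Lp',(77,250),(585,143)),('Rn',(728,335),(88,412)),('Rp',(692,140),(255,505)),
 ('nn',(618,415),(128,352)),('pn',(565,128),(372,480)),('pp',(158,183),(575,200)),('np',(205,475),(358,85))]
def pts(x):
    R=np.array([[np.cos(x[2]),-np.sin(x[2])],[np.sin(x[2]),np.cos(x[2])]]);out=[]
    for n,_,_ in O:
        if n[0] in'LR':
            y,z=barp(x[3] if n[0]=='L' else x[4],1 if n[0]=='L' else -1); l=(.05 if n[1]=='p' else -.05,y)
        else: l=(.075*(1 if n[0]=='p' else -1),.11*(1 if n[1]=='p' else -1));z=.09
        out.append([*(R@l+x[:2]),z])
    return np.array(out)
def f(x):
    P=pts(x);return np.r_[(proj(T,P)-[t3(*o[1]) for o in O]).ravel(),(proj(S,P)-[s4(*o[2]) for o in O]).ravel()]
r=least_squares(f,[.5555,-.043,.155,3.69,2.73],loss='soft_l1');x=r.x
if __name__=='__main__':
    print(x,np.degrees(x[2]),np.round(f(x).reshape(2,-1,2),1).tolist())
def w(l,z): 
    R=np.array([[np.cos(x[2]),-np.sin(x[2])],[np.sin(x[2]),np.cos(x[2])]]); return np.r_[R@np.array(l)+x[:2],z]
E
python3 fit.py
```

```text
[ 0.55612923 -0.04123395  0.15388658  3.72924737  2.74349615] 8.817051748735958 [[[0.3, 0.6], [-0.4, 0.5], [0.2, 0.5], [0.0, 0.4], [0.8, -1.0], [1.4, -0.4], [-0.9, 0.4], [-2.6, -0.3]], [[0.3, -0.1], [0.4, 0.4], [0.3, -0.1], [0.3, -0.0], [-0.7, 0.6], [-1.2, 1.2], [1.9, -1.2], [0.1, -0.0]]]
```

View pics/c13.png

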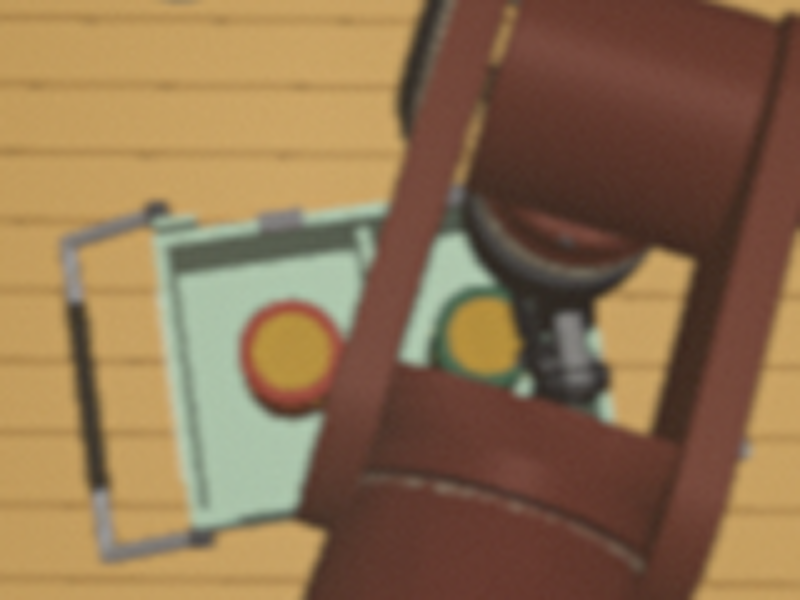

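Run:
```python
from fit import *
for n,q,s in(('L',x[3],1),('R',x[4],-1)):
    y,z=barp(q,s);print(n,q,w((0,y),z))
y,z=barp(x[4],-1);p=w((0,y),z)
plan((p[0],p[1],.2,98.8),(p[0],p[1],z-.014,98.8))
```

```text
L 3.7292473704817684 [0.53212573 0.11351457 0.06762654]
R 2.743496150693808 [ 0.58098382 -0.2014694   0.12603519]
t 8.55 pos [ 0.5661 -0.0963  0.2136] jaw 8.91 down-err [-0.0021 -0.0011] open 0.0725 F [-0.8  0.2 -0. ] q [-0.3  -0.05  1.75 -0.    1.45 -0.45]
(np.float64(0.5809838215339869), np.float64(-0.20146940473224637), 0.2, 98.8) -> [ 0.0137 -0.1062 -0.0016] turn -1.5689 (alt 1.573 ) dist 0.107
(np.float64(0.5809838215339869), np.float64(-0.20146940473224637), np.float64(0.11203519285846168), 98.8) -> [ 0.1017 -0.1061 -0.0014] turn -1.5689 (alt 1.573 ) dist 0.147
```

```bash
python3 -m jog '[[[0.01,-0.05,-0.0015,0.15,-0.7],[0.01,-0.106,-0.0015,0.5,0.2],[0.01,-0.106,-0.0015,0.9,0.2],[0.01,-0.106,-0.0015,1.2,0.2],[0.01,-0.106,-0.0015,1.573,0.2],[0.01,-0.106,-0.0015,1.573,0.2],[0.01,-0.106,-0.0015,1.573,0.2],[0.01,-0.106,-0.0015,1.573,0.2],[0.01,-0.106,-0.0015,1.573,0.2],[0.01,-0.106,-0.0015,1.573,0.2],[0.01,-0.106,-0.0015,1.573,0.2],[0.01,-0.106,-0.0015,1.573,0.2]]]' 20
python3 - <<'E'
from h import *
plan((.581,-.2015,.2,98.8),(.581,-.2015,.112,98.8))
snap('scene','s6');crop('s6',165,110,295,260,5,'c14')
E
```

```text
t: 9.75
tool_pos: [0.5799, -0.2007, 0.2013]
tool_rot: [1.093, 1.283, -1.099]
contact_force: [-0.3, -0.3, -0.7]
opening: 0.0344
t 9.75 pos [ 0.5799 -0.2007  0.2013] jaw -81.21 down-err [-0.0057  0.0006] open 0.0344 F [-0.3 -0.3 -0.7] q [-0.45  0.05  1.67 -0.    1.43  0.96]
(0.581, -0.2015, 0.2, 98.8) -> [0.0013 0.001  0.0009] turn -0.0001 (alt 3.141 ) dist 0.002
(0.581, -0.2015, 0.112, 98.8) -> [0.0893 0.0014 0.0011] turn -0.0001 (alt 3.141 ) dist 0.089
```

View pics/c14.png

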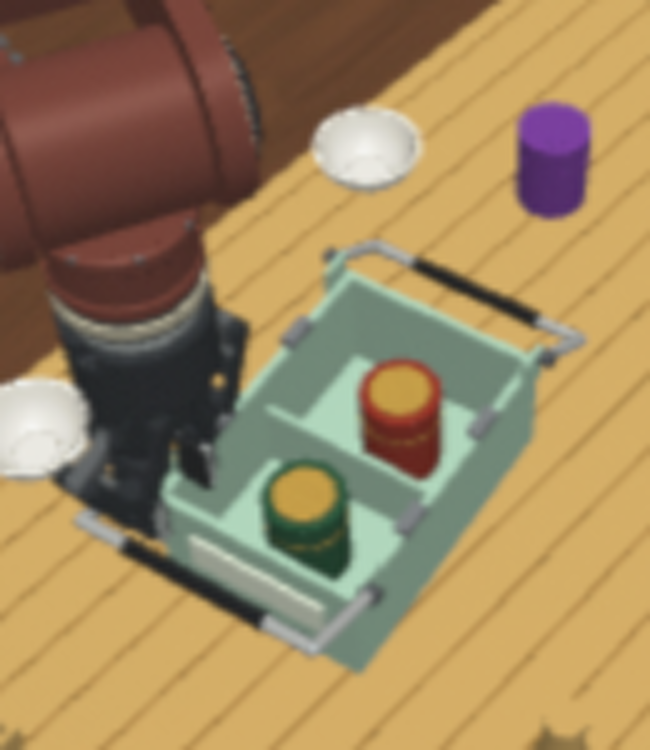

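```bash
python3 -m jog '[[[0.03,0.001,0.001,0,0.2],[0.06,0.001,0.001,0,0.2],[0.08,0.001,0.001,0,0.2],[0.089,0.001,0.001,0,0.2],[0.089,0.001,0.001,0,0.55],[0.089,0.001,0.001,0,0.55],[0.089,0.001,0.001,0,0.55],[0.089,0.001,0.001,0,0.55]]]'
python3 - <<'E'
from h import *
plan((.581,-.2015,.112,98.8))
snap('scene','s7');crop('s7',165,130,275,260,6,'c15')
E
```

```text
t: 10.6
tool_pos: [0.5816, -0.202, 0.1143]
tool_rot: [1.092, 1.28, -1.097]
contact_force: [-0.6, -0.8, 0.6]
opening: 0.0194
t 10.6 pos [ 0.5816 -0.202   0.1143] jaw -81.12 down-err [-0.0029 -0.0008] open 0.0194 F [-0.6 -0.8  0.6] q [-0.45  0.13  1.73 -0.    1.28  0.96]
(0.581, -0.2015, 0.112, 98.8) -> [ 0.0023 -0.0005 -0.0006] turn 0.0014 (alt -3.14 ) dist 0.002
```

View pics/c15.png

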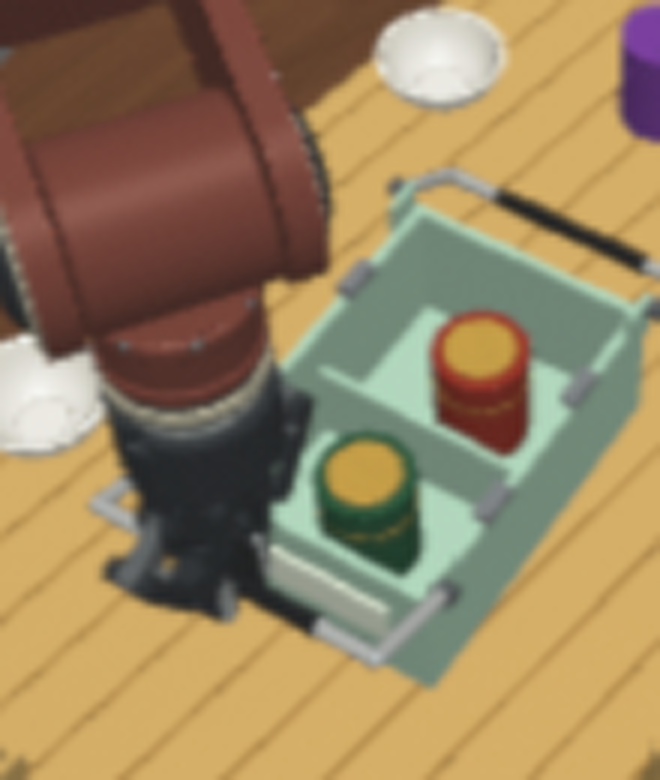

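The fingers straddle the bar, so I'll close lightly and read the force.

```bash
python3 -m jog '[[[0.001,0,0,0,0.65],[0.001,0,0,0,0.65],[0.001,0,0,0,0.8],[0.001,0,0,0,0.8]]]' 20
python3 - <<'E'
from h import *
plan((.581,-.2015,.112,98.8))
E
```

```text
t: 11.05
tool_pos: [0.5815, -0.2012, 0.1129]
tool_rot: [1.093, 1.282, -1.096]
contact_force: [0.1, 3.7, 0.1]
opening: 0.0112
t 11.05 pos [ 0.5815 -0.2012  0.1129] jaw -81.11 down-err [-0.0033  0.0008] open 0.0112 F [0.1 3.7 0.1] q [-0.45  0.13  1.73 -0.    1.28  0.96]
(0.581, -0.2015, 0.112, 98.8) -> [ 0.0009 -0.0005  0.0002] turn 0.0016 (alt -3.14 ) dist 0.001
```

```bash
python3 -m jog '[[[-0.0068,0,-0.0034,0,0.8],[-0.0131,0,-0.0075,0,0.8],[-0.0187,0,-0.0123,0,0.8],[-0.0242,0,-0.0182,0,0.8],[-0.0288,0,-0.0248,0,0.8],[-0.0323,0,-0.0313,0,0.8],[-0.0323,0,-0.0313,0,0.8]]]' 20
python3 - <<'E'
from h import *
from fit import w
y=lambda q:-(.105-.062*np.cos(q))
plan((*w((0,y(2.0)),.102+.062*np.sin(2)-.013),98.8))
snap('scene','s8');crop('s8',165,130,275,260,6,'c16')
E
```

```text
t: 11.75
tool_pos: [0.5773, -0.1737, 0.1499]
tool_rot: [1.088, 1.274, -1.099]
contact_force: [-5.7, -8.2, 10.5]
opening: 0.0107
t 11.75 pos [ 0.5773 -0.1737  0.1499] jaw -81.12 down-err [-0.0011 -0.0081] open 0.0107 F [-5.7 -8.2 10.5] q [-0.41  0.06  1.74 -0.01  1.34  1.01]
(np.float64(0.5761784139870796), np.float64(-0.17048934780658642), np.float64(0.14537644046319226), 98.8) -> [ 0.0045 -0.0006 -0.0034] turn 0.0014 (alt -3.14 ) dist 0.006
```

View pics/c16.png

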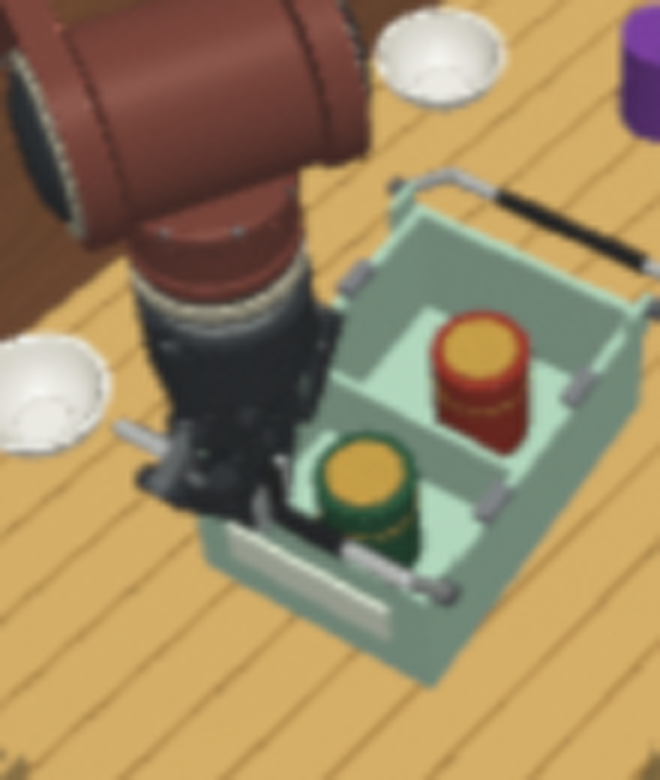

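```bash
python3 -m jog '[[[0.003,0,0,0,0.52],[0.003,0,0,0,0.52],[0.003,0,0,0,0.52]]]' 20
python3 - <<'E'
from h import *
from fit import w
y=lambda q:-(.105-.062*np.cos(q))
plan(*[(*np.round(w((0,y(q)+.002),.102+.062*np.sin(q)-.012),4),98.8) for q in (2,1.8,1.6,1.4,1.2,1.0,.8,.65)])
E
```

```text
t: 12.1
tool_pos: [0.5771, -0.1734, 0.1467]
tool_rot: [1.088, 1.275, -1.099]
contact_force: [0.3, 0.3, -0.2]
opening: 0.0208
t 12.1 pos [ 0.5771 -0.1734  0.1467] jaw -81.12 down-err [-0.0018 -0.007 ] open 0.0208 F [ 0.3  0.3 -0.2] q [-0.41  0.07  1.74 -0.01  1.33  1.01]
(np.float64(0.5759), np.float64(-0.1685), np.float64(0.1464), 98.8) -> [ 0.0003 -0.0004 -0.005 ] turn 0.0014 (alt -3.14 ) dist 0.005
(np.float64(0.5741), np.float64(-0.1569), np.float64(0.1504), 98.8) -> [-0.0038 -0.0004 -0.0167] turn 0.0014 (alt -3.14 ) dist 0.017
(np.float64(0.5722), np.float64(-0.1448), np.float64(0.152), 98.8) -> [-0.0055 -0.0004 -0.0289] turn 0.0014 (alt -3.14 ) dist 0.029
(np.float64(0.5703), np.float64(-0.1326), np.float64(0.1511), 98.8) -> [-0.0047 -0.0004 -0.0413] turn 0.0014 (alt -3.14 ) dist 0.042
(np.float64(0.5685), np.float64(-0.1208), np.float64(0.1478), 98.8) -> [-0.0014 -0.0003 -0.0532] turn 0.0014 (alt -3.14 ) dist 0.053
(np.float64(0.5668), np.float64(-0.1099), np.float64(0.1422), 98.8) -> [ 0.0041 -0.0003 -0.0643] turn 0.0014 (alt -3.14 ) dist 0.064
(np.float64(0.5653), np.float64(-0.1003), np.float64(0.1345), 98.8) -> [ 0.0117 -0.0003 -0.0741] turn 0.0014 (alt -3.14 ) dist 0.075
(np.float64(0.5644), np.float64(-0.0942), np.float64(0.1275), 98.8) -> [ 0.0187 -0.0002 -0.0803] turn 0.0014 (alt -3.14 ) dist 0.082
```

```bash
python3 -m jog '[[[0,0,-0.005,0,0.52],[-0.002,0,-0.011,0,0.52],[-0.0038,0,-0.0167,0,0.52],[-0.005,0,-0.023,0,0.52],[-0.0055,0,-0.029,0,0.52],[-0.0053,0,-0.035,0,0.52],[-0.0047,0,-0.0413,0,0.52],[-0.0014,0,-0.0532,0,0.52],[0.004,0,-0.0643,0,0.52],[0.012,0,-0.074,0,0.52],[0.0185,0,-0.080,0,0.52],[0.0185,0,-0.080,0,0.52]]]' 20
python3 - <<'E'
from h import *
plan()
snap('scene','s9');crop('s9',165,130,275,260,6,'c17')
E
```

```text
t: 13.3
tool_pos: [0.5632, -0.0928, 0.1254]
tool_rot: [1.087, 1.28, -1.1]
contact_force: [0.7, 0.0, -0.6]
opening: 0.0204
t 13.3 pos [ 0.5632 -0.0928  0.1254] jaw -81.05 down-err [-0.0055 -0.0052] open 0.0204 F [ 0.7  0.  -0.6] q [-0.29  0.02  1.83 -0.01  1.3   1.13]
```

View pics/c17.png

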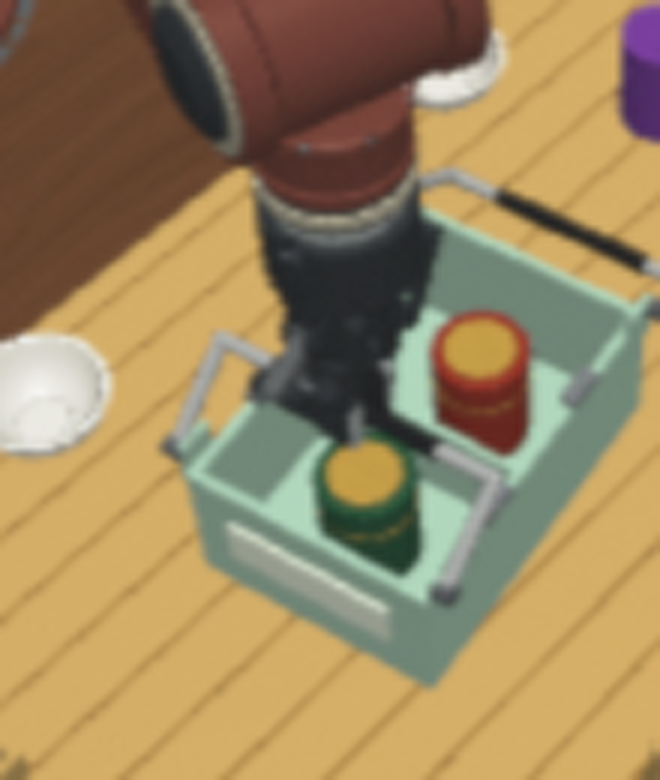

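```bash
python3 -m jog '[[[-0.03,0,0,0,0.5],[-0.06,0,0,0,0.5],[-0.07,0,0,0,1],[-0.07,0,0,0,1],[-0.07,0,0,0,1],[-0.07,0,0,0,1],[-0.07,0,0,0,1]]]' 20
python3 - <<'E'
from h import *
from fit import w
y=lambda q:-(.105-.062*np.cos(q))
plan(*[(*np.round(w((0,y(q)),.108+.062*np.sin(q)),4),98.8) for q in (.8,.65,.5,.3,.15,.0)])
snap('scene','s10');crop('s10',165,130,275,260,6,'c18')
E
```

```text
t: 14.05
tool_pos: [0.5631, -0.0928, 0.1942]
tool_rot: [1.087, 1.281, -1.101]
contact_force: [0.2, -0.6, -0.3]
opening: -0.0001
t 14.05 pos [ 0.5631 -0.0928  0.1942] jaw -81.08 down-err [-0.0074 -0.0048] open -0.0001 F [ 0.2 -0.6 -0.3] q [-0.29 -0.05  1.77 -0.01  1.42  1.13]
(np.float64(0.5656), np.float64(-0.1023), np.float64(0.1525), 98.8) -> [0.0417 0.0013 0.0096] turn 0.0021 (alt -3.139 ) dist 0.043
(np.float64(0.5647), np.float64(-0.0962), np.float64(0.1455), 98.8) -> [0.0487 0.0014 0.0034] turn 0.0021 (alt -3.139 ) dist 0.049
(np.float64(0.5639), np.float64(-0.0912), np.float64(0.1377), 98.8) -> [ 0.0565  0.0015 -0.0017] turn 0.0021 (alt -3.139 ) dist 0.057
(np.float64(0.5631), np.float64(-0.0865), np.float64(0.1263), 98.8) -> [ 0.0679  0.0015 -0.0065] turn 0.0021 (alt -3.139 ) dist 0.068
(np.float64(0.5628), np.float64(-0.0844), np.float64(0.1173), 98.8) -> [ 0.0769  0.0016 -0.0086] turn 0.0021 (alt -3.139 ) dist 0.077
(np.float64(0.5627), np.float64(-0.0837), np.float64(0.108), 98.8) -> [ 0.0862  0.0017 -0.0094] turn 0.0021 (alt -3.139 ) dist 0.087
```

View pics/c18.png

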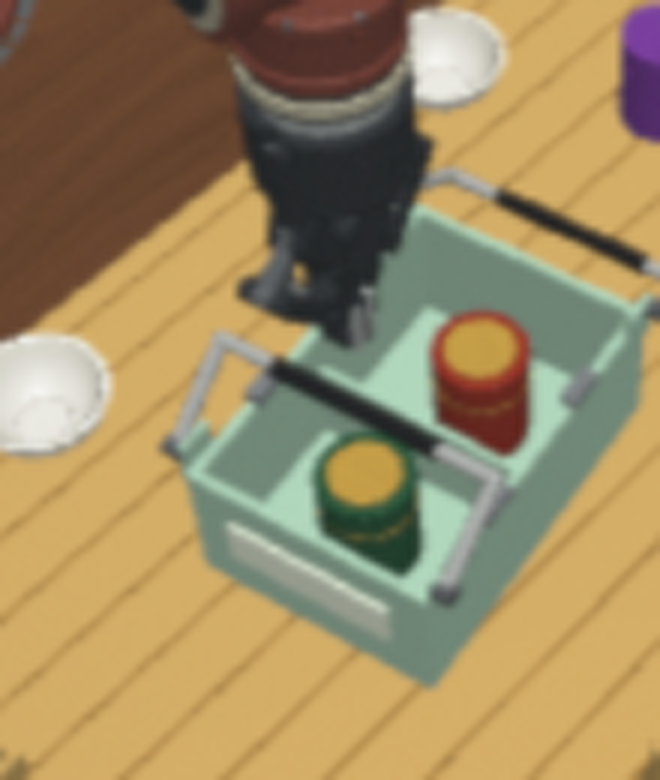

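The right bail stays part-way in (bar centre crop ~(355,407)) and the crate hasn't moved. I'll press it home from above.

```bash
python3 -m jog '[[[0.03,0.0015,0.004,0,1],[0.042,0.0015,0.004,0,1],[0.049,0.0015,0.002,0,1],[0.0565,0.0015,-0.0015,0,1],[0.063,0.0015,-0.0045,0,1],[0.068,0.0015,-0.0065,0,1],[0.073,0.0015,-0.0078,0,1],[0.077,0.0015,-0.0086,0,1],[0.082,0.0015,-0.009,0,1],[0.086,0.0015,-0.0094,0,1],[0.088,0.0015,-0.0094,0,1],[0.088,0.0015,-0.0094,0,1]]]' 20
python3 - <<'E'
from h import *
plan()
snap('scene','s11');crop('s11',165,130,275,260,6,'c19')
E
```

```text
t: 15.3
tool_pos: [0.563, -0.0838, 0.1078]
tool_rot: [1.087, 1.281, -1.101]
contact_force: [-3.8, 2.0, 7.3]
opening: -0.0001
t 15.3 pos [ 0.563  -0.0838  0.1078] jaw -81.08 down-err [-0.0069 -0.0048] open -0.0001 F [-3.8  2.   7.3] q [-0.28  0.03  1.85 -0.01  1.27  1.14]
```

View pics/c19.png

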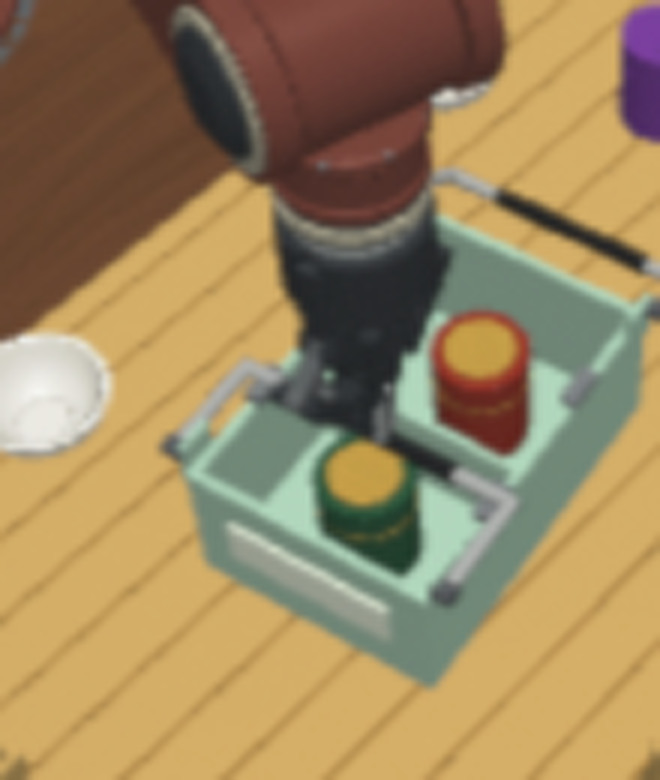

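```bash
python3 -m jog '[[[0.002,0,0,0,1],[0.004,0,0,0,1],[0.004,0,0,0,1]]]' 20
python3 - <<'E'
from h import *
plan()
E
```

```text
t: 15.65
tool_pos: [0.5632, -0.0838, 0.1075]
tool_rot: [1.087, 1.282, -1.101]
contact_force: [-10.5, 4.3, 19.6]
opening: -0.0004
t 15.65 pos [ 0.5632 -0.0838  0.1075] jaw -81.07 down-err [-0.0078 -0.0046] open -0.0004 F [-10.5   4.3  19.6] q [-0.28  0.03  1.85 -0.01  1.27  1.14]
```

A hard stop at z 0.1075 with 20 N means the right bail is home. On to the left bail.

```bash
python3 -m jog '[[[-0.01,0,0,0,1],[-0.06,0,0,0,1],[-0.1,0,0,0,0.2],[-0.1,0,0,0,0.2],[-0.1,0,0,0,0.2]]]' 20
python3 - <<'E'
from h import *
plan((.5321,.1135,.2,98.8),(.5321,.1135,.054,98.8))
E
```

```text
t: 16.15
tool_pos: [0.5647, -0.0838, 0.2089]
tool_rot: [1.087, 1.279, -1.1]
contact_force: [-0.1, -0.2, 0.5]
opening: 0.034
t 16.15 pos [ 0.5647 -0.0838  0.2089] jaw -81.09 down-err [-0.0051 -0.0057] open 0.034 F [-0.1 -0.2  0.5] q [-0.27 -0.06  1.76 -0.01  1.44  1.14]
(0.5321, 0.1135, 0.2, 98.8) -> [ 0.0079 -0.0016 -0.2   ] turn 0.002 (alt -3.14 ) dist 0.2
(0.5321, 0.1135, 0.054, 98.8) -> [ 0.1539 -0.0007 -0.2007] turn 0.002 (alt -3.14 ) dist 0.253
```

```bash
python3 -m jog '[[[0,-0.0015,-0.2,0.002,0.2],[0,-0.0015,-0.2,0.002,0.2],[0,-0.0015,-0.2,0.002,0.2],[0,-0.0015,-0.2,0.002,0.2],[0,-0.0015,-0.2,0.002,0.2],[0,-0.0015,-0.2,0.002,0.2],[0.03,-0.001,-0.2,0.002,0.2],[0.07,-0.001,-0.2,0.002,0.2],[0.07,-0.001,-0.2,0.002,0.2]]]' 20
python3 - <<'E'
from h import *
plan((.5321,.1135,.2,98.8),(.5321,.1135,.054,98.8))
d=snap('scene','s12');crop('s12',165,80,295,260,4,'c20')
o=ctrl.get_obs(); print(proj(d,o['tool_pos']))
S=load('scene0')
E
```

```text
t: 17.05
tool_pos: [0.5277, 0.1112, 0.1305]
tool_rot: [1.084, 1.287, -1.113]
contact_force: [-0.6, 0.0, -0.9]
opening: 0.0337
t 17.05 pos [0.5277 0.1112 0.1305] jaw -81.33 down-err [-0.0187 -0.0072] open 0.0337 F [-0.6  0.  -0.9] q [ 0.07 -0.05  1.89 -0.01  1.32  1.49]
(0.5321, 0.1135, 0.2, 98.8) -> [-0.0696  0.0033 -0.0013] turn -0.0022 (alt 3.139 ) dist 0.07
(0.5321, 0.1135, 0.054, 98.8) -> [ 0.0764  0.0062 -0.0019] turn -0.0022 (alt 3.139 ) dist 0.077
[[259.3571941  154.94397034]]
```

View pics/c20.png

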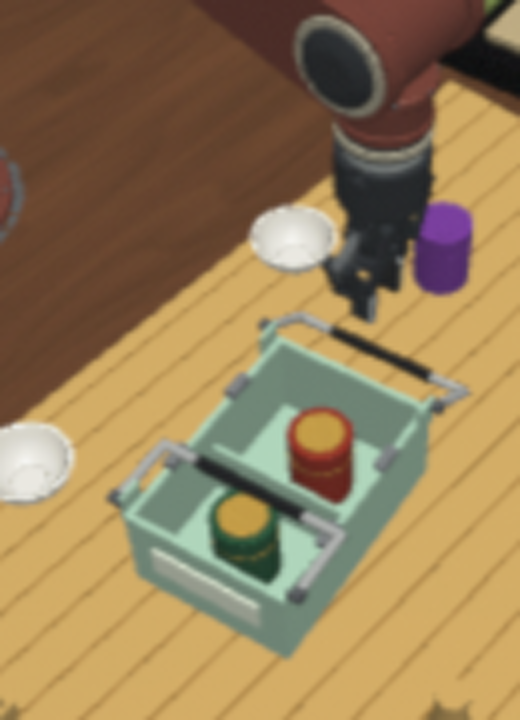

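```bash
python3 -m jog '[[[0,0.003,-0.0015,0,0.2],[0.03,0.004,-0.0015,0,0.2],[0.055,0.005,-0.0018,0,0.2],[0.07,0.006,-0.0018,0,0.2],[0.075,0.006,-0.0018,0,0.55],[0.075,0.006,-0.0018,0,0.55],[0.075,0.006,-0.0018,0,0.55],[0.075,0.006,-0.0018,0,0.55]]]' 20
python3 - <<'E'
from h import *
plan((.5321,.1135,.054,98.8))
d=snap('scene','s13');crop('s13',205,100,295,200,6,'c21')
E
```

```text
t: 17.9
tool_pos: [0.5355, 0.1138, 0.0604]
tool_rot: [1.087, 1.281, -1.108]
contact_force: [0.5, 0.4, -0.1]
opening: 0.0191
t 17.9 pos [0.5355 0.1138 0.0604] jaw -81.32 down-err [-0.0109 -0.0065] open 0.0191 F [ 0.5  0.4 -0.1] q [ 0.08  0.05  1.92 -0.01  1.19  1.5 ]
(0.5321, 0.1135, 0.054, 98.8) -> [ 0.0064 -0.0033 -0.0003] turn -0.0022 (alt 3.139 ) dist 0.007
```

View pics/c21.png

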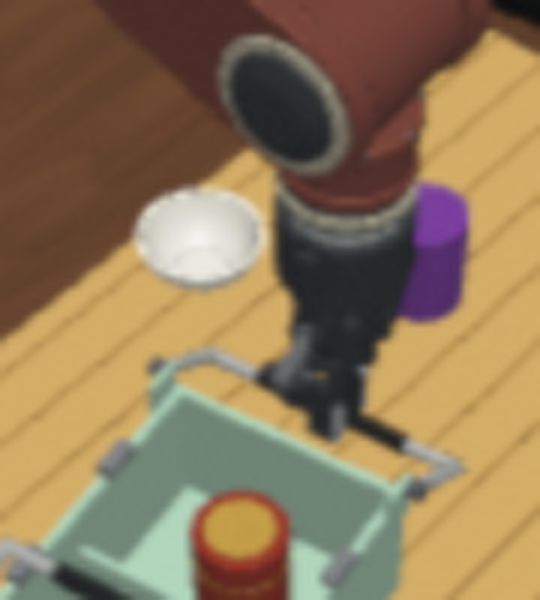

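```bash
python3 -m jog '[[[0.006,-0.002,-0.0003,0,0.55],[0.0075,-0.002,-0.0003,0,0.55],[0.0075,-0.002,-0.0003,0,0.65],[0.0075,-0.002,-0.0003,0,0.65],[0.0075,-0.002,-0.0003,0,0.8],[0.0075,-0.002,-0.0003,0,0.8]]]' 20
python3 - <<'E'
from h import *
plan((.5321,.1135,.054,98.8))
d=snap('scene','s14');crop('s14',205,100,295,200,6,'c22')
E
```

```text
t: 18.55
tool_pos: [0.533, 0.1142, 0.0525]
tool_rot: [1.088, 1.282, -1.108]
contact_force: [0.1, 3.3, -2.5]
opening: 0.0109
t 18.55 pos [0.533  0.1142 0.0525] jaw -81.32 down-err [-0.0116 -0.0056] open 0.0109 F [ 0.1  3.3 -2.5] q [ 0.08  0.05  1.93 -0.01  1.17  1.5 ]
(0.5321, 0.1135, 0.054, 98.8) -> [-0.0015 -0.001   0.0006] turn -0.002 (alt 3.14 ) dist 0.002
```

View pics/c22.png

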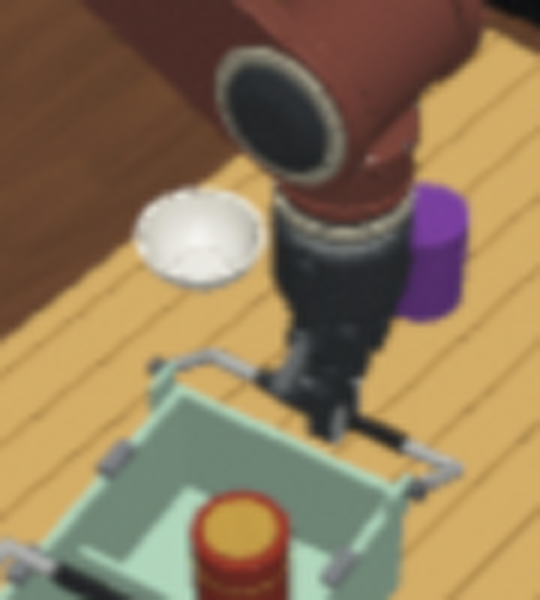

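```bash
python3 -m jog '[[[-0.0069,0,-0.004,0,0.8],[-0.0155,0,-0.0075,0,0.8],[-0.0246,0,-0.0096,0,0.8],[-0.0344,0,-0.0104,0,0.8],[-0.0431,0,-0.0098,0,0.8],[-0.0522,0,-0.0078,0,0.8],[-0.0609,0,-0.0044,0,0.8],[-0.0689,0,0.0001,0,0.8],[-0.0762,0,0.0059,0,0.8],[-0.0845,0,0.0151,0,0.8],[-0.0907,0,0.0258,0,0.8],[-0.0907,0,0.0258,0,0.8]]]' 20
python3 - <<'E'
from h import *
from fit import w
plan()
y=lambda q:(.105-.062*np.cos(q))
print(w((0,y(2.)),.102+.062*np.sin(2)-.014))
d=snap('scene','s15');crop('s15',165,80,295,260,4,'c23')
E
```

```text
t: 19.8
tool_pos: [0.5391, 0.0919, 0.1503]
tool_rot: [1.094, 1.284, -1.102]
contact_force: [-10.9, 8.7, 20.6]
opening: 0.011
t 19.8 pos [0.5391 0.0919 0.1503] jaw -81.31 down-err [-0.0086  0.0009] open 0.011 F [-10.9   8.7  20.6] q [ 0.03 -0.06  1.87  0.    1.35  1.45]
[0.53608004 0.08802146 0.14437644]
```

View pics/c23.png

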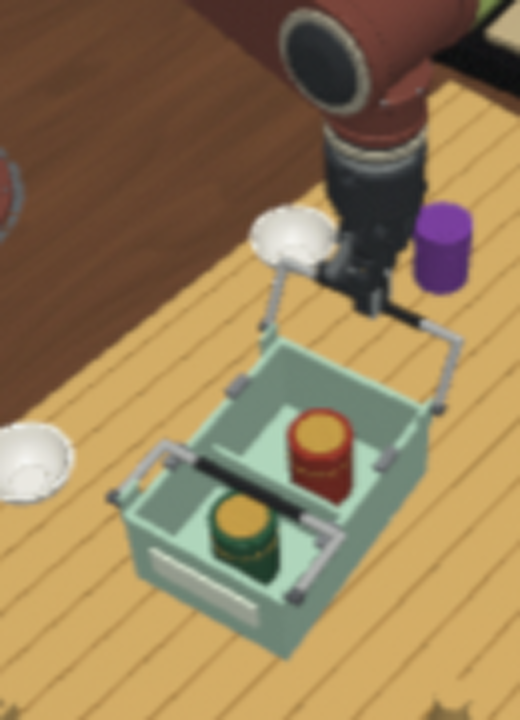

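The left bail has swung up and the crate hasn't moved. I'll loosen the grip and push on.

```bash
python3 -m jog '[[[0.001,0,0,0,0.52],[0.001,0,0,0,0.52],[0.001,0,0,0,0.52]]]' 20
python3 - <<'E'
from h import *
from fit import w
y=lambda q:(.105-.062*np.cos(q))
plan(*[(*np.round(w((0,y(q)-.002),.102+.062*np.sin(q)-.012),4),98.8) for q in (2,1.8,1.6,1.4,1.2,1.0,.8,.65)])
E
```

```text
t: 20.15
tool_pos: [0.5394, 0.0915, 0.15]
tool_rot: [1.094, 1.283, -1.102]
contact_force: [-0.5, -0.9, -0.8]
opening: 0.0208
t 20.15 pos [0.5394 0.0915 0.15  ] jaw -81.32 down-err [-0.0074 -0.0003] open 0.0208 F [-0.5 -0.9 -0.8] q [ 0.03 -0.06  1.87 -0.    1.34  1.45]
(np.float64(0.5364), np.float64(0.086), np.float64(0.1464), 98.8) -> [ 0.0036 -0.0038  0.0049] turn -0.0021 (alt 3.139 ) dist 0.007
(np.float64(0.5382), np.float64(0.0745), np.float64(0.1504), 98.8) -> [-0.0004 -0.0038  0.0166] turn -0.0021 (alt 3.139 ) dist 0.017
(np.float64(0.5401), np.float64(0.0623), np.float64(0.152), 98.8) -> [-0.002  -0.0038  0.0289] turn -0.0021 (alt 3.139 ) dist 0.029
(np.float64(0.542), np.float64(0.0501), np.float64(0.1511), 98.8) -> [-0.0011 -0.0037  0.0413] turn -0.0021 (alt 3.139 ) dist 0.041
(np.float64(0.5438), np.float64(0.0383), np.float64(0.1478), 98.8) -> [ 0.0021 -0.0037  0.0532] turn -0.0021 (alt 3.139 ) dist 0.053
(np.float64(0.5455), np.float64(0.0274), np.float64(0.1422), 98.8) -> [ 0.0077 -0.0036  0.0642] turn -0.0021 (alt 3.139 ) dist 0.065
(np.float64(0.547), np.float64(0.0179), np.float64(0.1345), 98.8) -> [ 0.0154 -0.0035  0.0739] turn -0.0021 (alt 3.139 ) dist 0.076
(np.float64(0.5479), np.float64(0.0118), np.float64(0.1275), 98.8) -> [ 0.0224 -0.0035  0.08  ] turn -0.0021 (alt 3.139 ) dist 0.083
```

```bash
python3 -m jog '[[[0.003,-0.001,0.005,0,0.52],[0.001,-0.002,0.011,0,0.52],[0,-0.003,0.0166,0,0.52],[-0.001,-0.0035,0.023,0,0.52],[-0.002,-0.0035,0.029,0,0.52],[-0.0015,-0.0035,0.035,0,0.52],[-0.001,-0.0035,0.0413,0,0.52],[0.002,-0.0035,0.0532,0,0.52],[0.0077,-0.0035,0.0643,0,0.52],[0.0154,-0.0035,0.074,0,0.52],[0.0224,-0.0035,0.080,0,0.52],[0.0224,-0.0035,0.080,0,0.52]]]' 20;  python3 -m jog '[[[-0.03,0,0,0,0.5],[-0.06,0,0,0,0.5],[-0.07,0,0,0,1],[-0.07,0,0,0,1],[-0.07,0,0,0,1],[-0.07,0,0,0,1],[-0.07,0,0,0,1]]]' 20
python3 - <<'E'
from h import *
from fit import w
y=lambda q:(.105-.062*np.cos(q))
plan(*[(*np.round(w((0,y(q)),.108+.062*np.sin(q)),4),98.8) for q in (.8,.65,.5,.3,.15,.0)])
snap('scene','s16');crop('s16',165,80,295,260,4,'c24')
E
```

```text
t: 21.35
tool_pos: [0.5468, 0.0107, 0.1254]
tool_rot: [1.093, 1.285, -1.106]
contact_force: [-0.5, 0.1, -1.2]
opening: 0.0205
t: 22.05
tool_pos: [0.5466, 0.0109, 0.1935]
tool_rot: [1.092, 1.287, -1.107]
contact_force: [-0.5, 0.3, 0.8]
opening: -0.0005
t 22.05 pos [0.5466 0.0109 0.1935] jaw -81.39 down-err [-0.0139 -0.0004] open -0.0005 F [-0.5  0.3  0.8] q [-0.12 -0.1   1.83 -0.    1.43  1.31]
(np.float64(0.5467), np.float64(0.0198), np.float64(0.1525), 98.8) -> [ 0.041   0.002  -0.0087] turn -0.0033 (alt 3.138 ) dist 0.042
(np.float64(0.5476), np.float64(0.0138), np.float64(0.1455), 98.8) -> [ 0.048   0.0021 -0.0026] turn -0.0033 (alt 3.138 ) dist 0.048
(np.float64(0.5484), np.float64(0.0088), np.float64(0.1377), 98.8) -> [0.0557 0.0022 0.0025] turn -0.0033 (alt 3.138 ) dist 0.056
(np.float64(0.5491), np.float64(0.004), np.float64(0.1263), 98.8) -> [0.0671 0.0024 0.0073] turn -0.0033 (alt 3.138 ) dist 0.068
(np.float64(0.5494), np.float64(0.0019), np.float64(0.1173), 98.8) -> [0.0761 0.0025 0.0095] turn -0.0033 (alt 3.138 ) dist 0.077
(np.float64(0.5495), np.float64(0.0013), np.float64(0.108), 98.8) -> [0.0854 0.0026 0.0101] turn -0.0033 (alt 3.138 ) dist 0.086
```

View pics/c24.png

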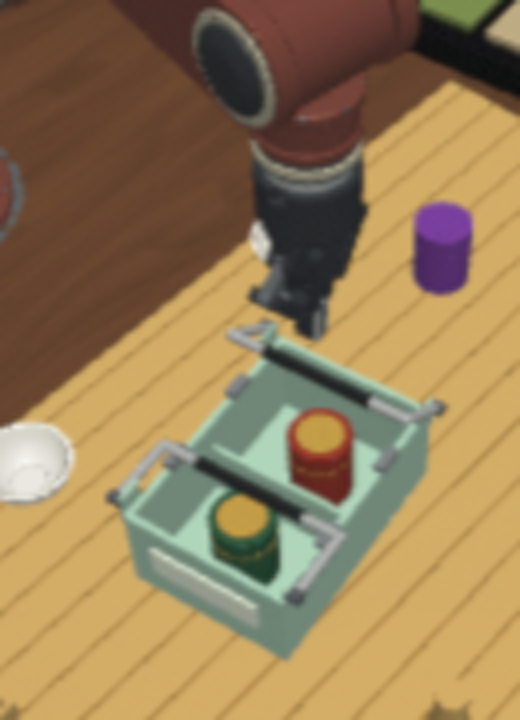

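Next I'll press the left bail home; its bar is now at crop ~(315,375).

```bash
python3 -m jog '[[[0.03,0.002,-0.004,0,1],[0.041,0.002,-0.004,0,1],[0.048,0.002,-0.001,0,1],[0.0557,0.002,0.0025,0,1],[0.062,0.002,0.005,0,1],[0.067,0.0025,0.0073,0,1],[0.072,0.0025,0.0085,0,1],[0.076,0.0025,0.0095,0,1],[0.081,0.0025,0.01,0,1],[0.085,0.0025,0.01,0,1],[0.089,0.0025,0.01,0,1],[0.089,0.0025,0.01,0,1]]]' 20
python3 - <<'E'
from h import *
plan()
E
```

```text
t: 23.3
tool_pos: [0.55, 0.0013, 0.1076]
tool_rot: [1.091, 1.287, -1.107]
contact_force: [-7.2, -0.5, 15.0]
opening: 0.0001
t 23.3 pos [0.55   0.0013 0.1076] jaw -81.37 down-err [-0.0138 -0.0008] open 0.0001 F [-7.2 -0.5 15. ] q [-0.13 -0.01  1.89 -0.    1.27  1.29]
```

The left bail is home too (stop at 0.1076, 15 N). Next I'll measure the tray from the bowl rims and the handle.

```bash
python3 -m jog '[[[-0.01,0,0,0,1],[-0.06,0,0,0,0.2],[-0.11,0,0,0,0.2],[-0.13,0,0,0,-0.2],[-0.13,0,0,0,-0.2]]]' 40
cat > m2.py <<'E'
from h import *
np.set_printoptions(precision=4,suppress=True)
T=load('top0');S=load('scene0')
c=lambda u0,v0,s:(lambda u,v:(u0+(u+.5)/s-.5,v0+(v+.5)/s-.5))
t5=c(360,210,8);s6=c(90,230,7)
tb=[(208,195),(475,175),(237,402),(507,380)];sb=[(440,198),(282,358),(330,122),(167,270)]
B=np.array([tri([(T,t5(*a)),(S,s6(*b))]) for a,b in zip(tb,sb)]);print(B,B.mean(0))
Bt=np.array([atz(T,t5(*a),.036) for a in tb]);Bs=np.array([atz(S,s6(*a),.036) for a in sb]);print(Bt.mean(0),Bs.mean(0))
for X in(B,Bt,Bs):
    d=X[0]-X[1]+X[2]-X[3];e=X[0]-X[2]+X[1]-X[3];print('yaw y',np.degrees(np.arctan2(-d[0],d[1])),'yaw x',np.degrees(np.arctan2(e[1],e[0])),np.linalg.norm(d)/2,np.linalg.norm(e)/2)
def box(d,ctr,yaw,org,s,img,sz,zs,col):
    R=np.array([[np.cos(yaw),-np.sin(yaw)],[np.sin(yaw),np.cos(yaw)]])
    for z in zs:
        q=np.array([[*(R@[sz[0]/2*a,sz[1]/2*b]+ctr),z] for a,b in((1,1),(1,-1),(-1,-1),(-1,1))])
        p=((proj(d,q)+.5-org)*s-.5); cv2.polylines(img,[np.round(p*8).astype(np.int32)],True,col,1,cv2.LINE_AA,3)
def over(ctr,yaw,name):
    a=cv2.imread('pics/c5.png');b=cv2.imread('pics/c6.png')
    for d,im,org,s in((T,a,(360,210),8),(S,b,(90,230),7)):
        box(d,ctr,yaw,np.array(org),s,im,(.014,.09),(.081,.067),(0,0,255))
        box(d,ctr,yaw,np.array(org),s,im,(.13,.16),(.033,),(255,0,0))
    cv2.imwrite(f'pics/{name}.png',np.hstack([cv2.resize(a[:525],(400,309)),cv2.resize(b,(400,333))[:309]]))
    cv2.imwrite(f'pics/{name}a.png',a);cv2.imwrite(f'pics/{name}b.png',b)
over(np.array([B.mean(0)[0],B.mean(0)[1]]),np.radians(7.5),'ov1')
E
python3 m2.py
```

```text
t: 23.8
tool_pos: [0.554, 0.0014, 0.2426]
tool_rot: [1.094, 1.28, -1.102]
contact_force: [-0.1, 0.7, -0.1]
opening: 0.0511
[[ 0.4996 -0.3477  0.0385]
 [ 0.5072 -0.4369  0.0398]
 [ 0.4318 -0.3548  0.034 ]
 [ 0.4392 -0.4435  0.0391]] [ 0.4694 -0.3957  0.0378]
[ 0.4695 -0.3966  0.036 ] [ 0.4685 -0.3954  0.036 ]
yaw y 4.800179958819966 yaw x 5.755729371827544 0.08931660562040178 0.06828956755435518
yaw y 4.896939011287545 yaw x 4.891708681200867 0.09051571443319228 0.06835970096372362
yaw y 3.5004749965214077 yaw x 6.322362034633155 0.08898932411256312 0.06700883162060375
```

Run:
```python
from h import *
plan()
for n in('scene','top'):
    snap(n,n+'_m')
```

```text
t 23.8 pos [0.554  0.0014 0.2426] jaw -81.35 down-err [-0.0051 -0.0015] open 0.0511 F [-0.1  0.7 -0.1] q [-0.13 -0.12  1.76 -0.    1.5   1.29]
```

View pics/ov1a.png

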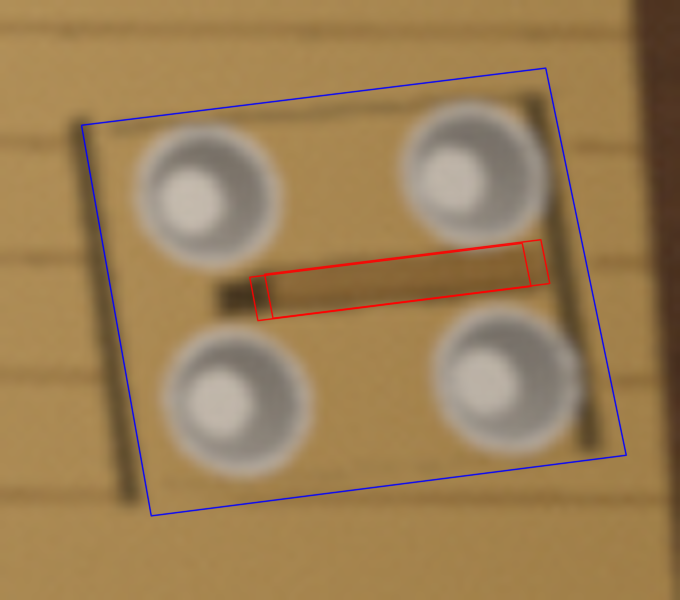

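View pics/ov1b.png

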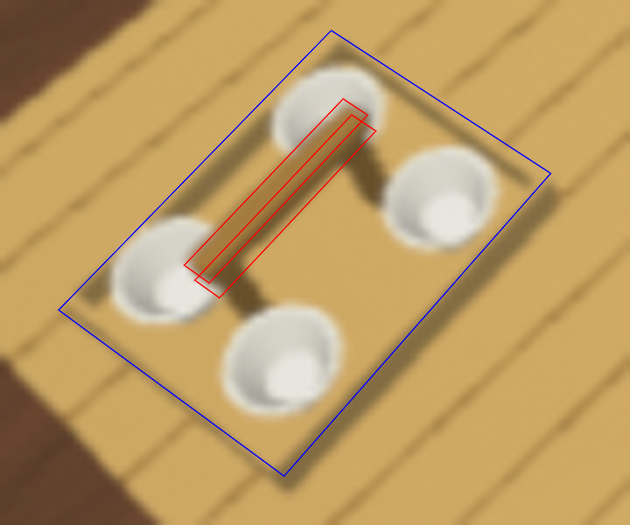

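```bash
cat >> m2.py <<'E'
over(np.array([.4692,-.3955]),np.radians(4.8),'ov2')
E
python3 m2.py >/dev/null
python3 - <<'E'
import cv2,numpy as np
a=cv2.imread('pics/ov2a.png');b=cv2.imread('pics/ov2b.png')
cv2.imwrite('pics/ov2c.png',np.hstack([cv2.resize(a,(420,370)),cv2.resize(b,(380,317))[:317] if 0 else cv2.copyMakeBorder(cv2.resize(b,(380,317)),0,53,0,0,0)]))
E
```

```text
(no output)
```

View pics/ov2c.png

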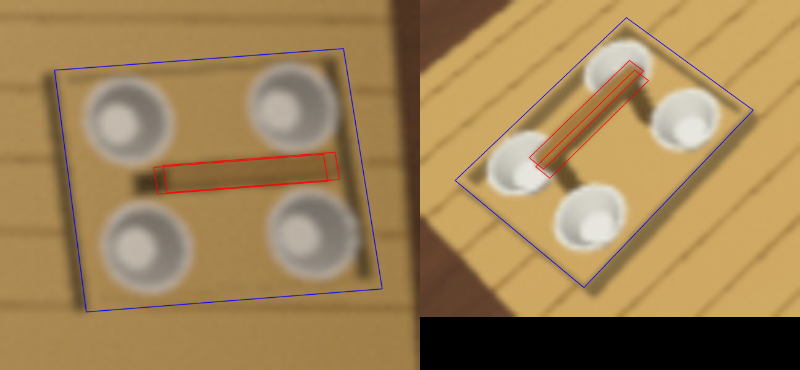

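View pics/top_m.png

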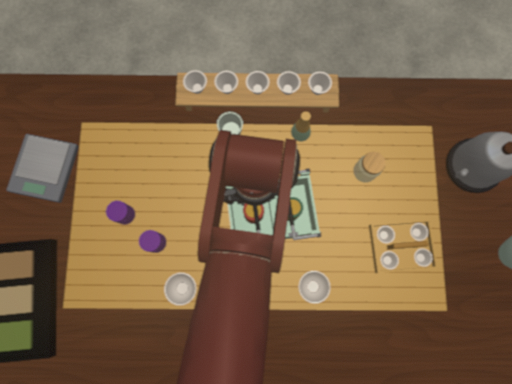

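View pics/scene_m.png

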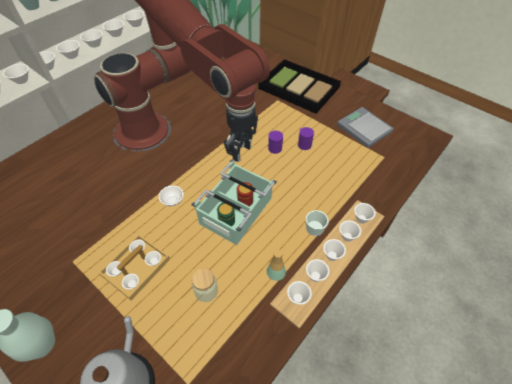

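The overlay fits in both views, giving tray centre (0.469,-0.3955) and yaw 4.8°. The crate shows both bails in and both tins in place. I'll go to the handle.

Run:
```python
from h import *
plan((.469,-.3955,.2,4.8))
```

```text
t 23.9 pos [0.5515 0.0017 0.2369] jaw -81.36 down-err [-0.0143 -0.0004] open 0.0512 F [-0.3 -0.3 -0.5] q [-0.13 -0.12  1.77 -0.    1.5   1.29]
(0.469, -0.3955, 0.2, 4.8) -> [ 0.0383 -0.1407  0.3803] turn -1.5037 (alt 1.638 ) dist 0.407
```

```bash
python3 -m jog '[[[0,-0.141,0.38,-1.5,0],[0,-0.141,0.38,-1.5,0],[0,-0.141,0.38,-1.5,0],[0,-0.141,0.38,-1.5,0],[0,-0.141,0.38,-1.5,0],[0,-0.141,0.38,-1.5,0],[0,-0.141,0.38,-1.5,0],[0,-0.141,0.38,-1.5,0],[0,-0.141,0.38,-1.504,0],[0.04,-0.141,0.38,-1.504,0],[0.06,-0.141,0.38,-1.504,0],[0.06,-0.141,0.38,-1.504,0]]]' 60
python3 - <<'E'
from h import *
plan((.469,-.3955,.12,4.8),(.469,-.3955,.055,4.8))
E
```

```text
t: 25.1
tool_pos: [0.4651, -0.3924, 0.1703]
tool_rot: [-0.057, 1.593, 0.074]
contact_force: [-0.2, -0.3, 0.3]
opening: 0.0428
t 25.1 pos [ 0.4651 -0.3924  0.1703] jaw 4.77 down-err [-0.0233  0.0095] open 0.0428 F [-0.2 -0.3  0.3] q [-0.82  0.07  1.69 -0.01  1.4  -0.9 ]
(0.469, -0.3955, 0.12, 4.8) -> [ 0.0502 -0.004   0.0047] turn -0.0005 (alt 3.141 ) dist 0.051
(0.469, -0.3955, 0.055, 4.8) -> [ 0.1152 -0.0048  0.0062] turn -0.0005 (alt 3.141 ) dist 0.115
```

The tool is about 1.4° off vertical, which is lag picked up at call boundaries. The tray has to stay level, so I'll correct it by ending a call during an upward motion.

```bash
cat > p.py <<'E'
from h import *
plan()
E
python3 -m jog '[[[-0.05,0,0,0,0]]]' ;python3 p.py;  python3 -m jog '[[[-0.02,0,0,0,0]]]' ;python3 p.py; python3 -m jog '[[[0,0,0,0,0],[0,0,0,0,0]]]' ;python3 p.py
```

```text
t: 25.2
tool_pos: [0.4626, -0.3888, 0.2105]
tool_rot: [-0.044, 1.605, 0.084]
contact_force: [1.0, -0.3, -0.2]
opening: 0.0424
t 25.2 pos [ 0.4626 -0.3888  0.2105] jaw 4.67 down-err [-0.0363  0.0235] open 0.0424 F [ 1.  -0.3 -0.2] q [-0.82  0.05  1.66 -0.01  1.48 -0.9 ]
t: 25.3
tool_pos: [0.4642, -0.3898, 0.234]
tool_rot: [-0.045, 1.603, 0.08]
contact_force: [0.8, -1.3, 1.2]
opening: 0.0424
t 25.3 pos [ 0.4642 -0.3898  0.234 ] jaw 4.56 down-err [-0.0338  0.021 ] open 0.0424 F [ 0.8 -1.3  1.2] q [-0.82  0.03  1.63 -0.01  1.52 -0.89]
t: 25.5
tool_pos: [0.4645, -0.3897, 0.2342]
tool_rot: [-0.045, 1.602, 0.079]
contact_force: [-0.9, -0.1, -0.3]
opening: 0.0431
t 25.5 pos [ 0.4645 -0.3897  0.2342] jaw 4.52 down-err [-0.0332  0.0204] open 0.0431 F [-0.9 -0.1 -0.3] q [-0.82  0.03  1.63 -0.01  1.52 -0.89]
```

```bash
python3 -m jog '[[[0.05,0,0,0,0]]]' ;python3 p.py;  python3 -m jog '[[[0,0,0,0,0],[0,0,0,0,0]]]' ;python3 p.py
```

```text
t: 25.6
tool_pos: [0.4663, -0.392, 0.1912]
tool_rot: [-0.053, 1.592, 0.07]
contact_force: [0.8, 0.2, 0.5]
opening: 0.0427
t 25.6 pos [ 0.4663 -0.392   0.1912] jaw 4.48 down-err [-0.0228  0.0093] open 0.0427 F [0.8 0.2 0.5] q [-0.82  0.06  1.67 -0.01  1.43 -0.89]
t: 25.8
tool_pos: [0.4658, -0.3912, 0.19]
tool_rot: [-0.051, 1.594, 0.071]
contact_force: [0.1, -0.1, 1.4]
opening: 0.0426
t 25.8 pos [ 0.4658 -0.3912  0.19  ] jaw 4.47 down-err [-0.0249  0.0117] open 0.0426 F [ 0.1 -0.1  1.4] q [-0.82  0.06  1.68 -0.01  1.43 -0.89]
```

```bash
python3 -m jog '[[[0.05,0,0,0,0]]]' ;python3 p.py;  python3 -m jog '[[[-0.015,0,0,0,0],[-0.04,0,0,0,0],[-0.07,0,0,0,0],[-0.1,0,0,0,0],[-0.1,0,0,0,0],[-0.1,0,0,0,0],[-0.1,0,0,0,0]]]' ;python3 p.py; python3 -m jog '[[[0.05,0,0,0,0]]]' ;python3 p.py
```

```text
t: 25.9
tool_pos: [0.4698, -0.396, 0.1521]
tool_rot: [-0.063, 1.581, 0.059]
contact_force: [1.1, -0.8, 0.7]
opening: 0.0426
t 25.9 pos [ 0.4698 -0.396   0.1521] jaw 4.45 down-err [-0.0111 -0.003 ] open 0.0426 F [ 1.1 -0.8  0.7] q [-0.82  0.09  1.71 -0.01  1.35 -0.89]
t: 26.6
tool_pos: [0.4714, -0.3962, 0.2541]
tool_rot: [-0.065, 1.579, 0.057]
contact_force: [0.2, -0.6, -1.3]
opening: 0.0426
t 26.6 pos [ 0.4714 -0.3962  0.2541] jaw 4.45 down-err [-0.0093 -0.0049] open 0.0426 F [ 0.2 -0.6 -1.3] q [-0.82  0.02  1.61 -0.01  1.52 -0.89]
t: 26.7
tool_pos: [0.4743, -0.3999, 0.2125]
tool_rot: [-0.074, 1.569, 0.048]
contact_force: [1.3, -0.3, -0.1]
opening: 0.043
t 26.7 pos [ 0.4743 -0.3999  0.2125] jaw 4.45 down-err [ 0.0015 -0.0165] open 0.043 F [ 1.3 -0.3 -0.1] q [-0.82  0.05  1.65 -0.01  1.43 -0.89]
```

The tilt in the jaw plane is now about 0.0015 rad. The remaining tilt is along the handle, which doesn't affect the grasp.

Run:
```python
from h import *
plan((.469,-.3955,.12,4.8),(.469,-.3955,.055,4.8))
```

```text
t 26.7 pos [ 0.4743 -0.3999  0.2125] jaw 4.45 down-err [ 0.0015 -0.0165] open 0.043 F [ 1.3 -0.3 -0.1] q [-0.82  0.05  1.65 -0.01  1.43 -0.89]
(0.469, -0.3955, 0.12, 4.8) -> [ 0.0924  0.0063 -0.005 ] turn -0.006 (alt 3.136 ) dist 0.093
(0.469, -0.3955, 0.055, 4.8) -> [ 0.1574  0.0074 -0.005 ] turn -0.006 (alt 3.136 ) dist 0.158
```

```bash
python3 -m jog '[[[0.02,0.006,-0.005,-0.006,0],[0.05,0.006,-0.005,-0.006,0],[0.08,0.006,-0.005,-0.006,0],[0.105,0.007,-0.005,-0.006,0],[0.125,0.007,-0.005,-0.006,0],[0.14,0.007,-0.005,-0.006,0.1],[0.15,0.0074,-0.005,-0.006,0.2],[0.156,0.0074,-0.005,-0.006,0.3],[0.156,0.0074,-0.005,-0.006,0.3],[0.156,0.0074,-0.005,-0.006,0.3]]]'
python3 - <<'E'
from h import *
plan((.469,-.3955,.055,4.8))
d=snap('scene','s17');crop('s17',80,190,190,310,5,'c25')
E
```

```text
t: 27.7
tool_pos: [0.4695, -0.396, 0.0573]
tool_rot: [-0.08, 1.568, 0.052]
contact_force: [0.6, 0.6, 1.2]
opening: 0.0301
t 27.7 pos [ 0.4695 -0.396   0.0573] jaw 4.8 down-err [ 0.0025 -0.0175] open 0.0301 F [0.6 0.6 1.2] q [-0.82  0.18  1.78 -0.01  1.17 -0.9 ]
(0.469, -0.3955, 0.055, 4.8) -> [ 0.0023  0.0006 -0.0005] turn -0.0001 (alt 3.142 ) dist 0.002
```

View pics/c25.png

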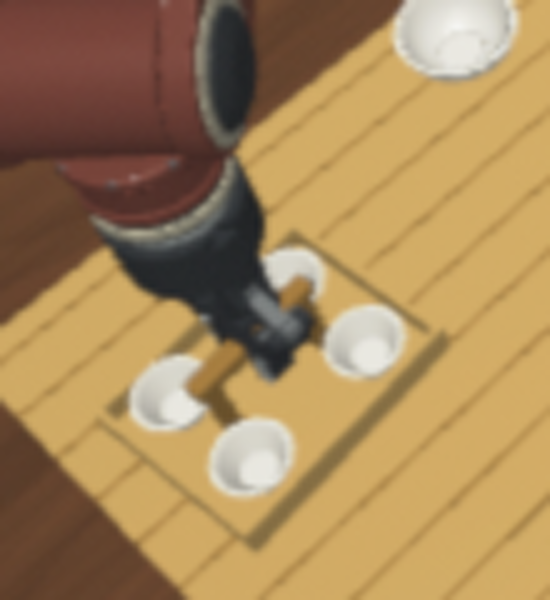

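The fingers are centred on the handle (crop ~(270,330)), so I'll close.

```bash
python3 -m jog '[[[0.002,0.0005,-0.0005,0,0.5],[0.002,0.0005,-0.0005,0,0.6],[0.002,0.0005,-0.0005,0,1],[0.002,0.0005,-0.0005,0,1],[0.002,0.0005,-0.0005,0,1],[0.002,0.0005,-0.0005,0,1]]]' 60; python3 p.py
```

```text
t: 28.35
tool_pos: [0.4692, -0.396, 0.0563]
tool_rot: [-0.08, 1.568, 0.051]
contact_force: [-3.0, 1.0, 4.9]
opening: 0.013
t 28.35 pos [ 0.4692 -0.396   0.0563] jaw 4.8 down-err [ 0.003  -0.0185] open 0.013 F [-3.   1.   4.9] q [-0.82  0.18  1.78 -0.01  1.16 -0.9 ]
```

```bash
python3 -m jog '[[[-0.004,0,0,0,1],[-0.01,0,0,0,1],[-0.02,0,0,0,1],[-0.035,0,0,0,1],[-0.055,0,0,0,1],[-0.08,0,0,0,1],[-0.105,0,0,0,1],[-0.13,0,0,0,1],[-0.15,0,0,0,1],[-0.165,0,0,0,1],[-0.17,0,0,0,1],[-0.17,0,0,0,1]]]' 60;python3 -m jog '[[[0,0,0,0,1],[0,0,0,0,1]]]'
python3 - <<'E'
from h import *
plan((.5561,-.0412,.23,8.82),(.5561,-.0412,.156,8.82))
d=snap('scene','s18');crop('s18',60,130,190,270,5,'c26')
E
```

```text
t: 29.55
tool_pos: [0.4689, -0.3931, 0.2272]
tool_rot: [-0.081, 1.566, 0.05]
contact_force: [0.5, 0.0, -4.6]
opening: 0.013
t: 29.75
tool_pos: [0.4684, -0.3925, 0.2256]
tool_rot: [-0.08, 1.568, 0.052]
contact_force: [-0.5, -0.3, -3.8]
opening: 0.0127
t 29.75 pos [ 0.4684 -0.3925  0.2256] jaw 4.8 down-err [ 0.0023 -0.0176] open 0.0127 F [-0.5 -0.3 -3.8] q [-0.81  0.02  1.66 -0.01  1.45 -0.9 ]
(0.5561, -0.0412, 0.23, 8.82) -> [-0.0104  0.3426  0.1168] turn -0.0702 (alt 3.071 ) dist 0.362
(0.5561, -0.0412, 0.156, 8.82) -> [0.0636 0.3439 0.1167] turn -0.0702 (alt 3.071 ) dist 0.369
```

View pics/c26.png

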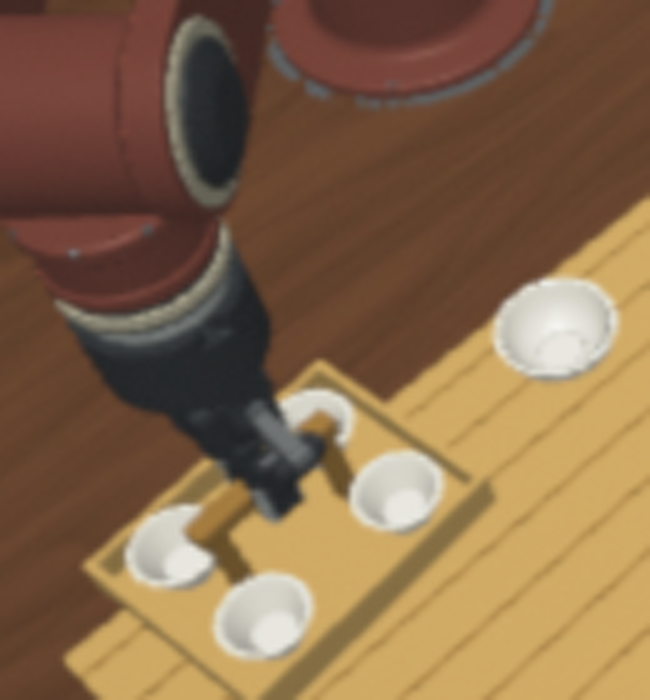

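```bash
python3 -m jog '[[[-0.002,0.005,0.002,0,1],[-0.005,0.015,0.005,-0.005,1],[-0.01,0.03,0.01,-0.01,1],[-0.01,0.055,0.019,-0.015,1],[-0.01,0.085,0.029,-0.02,1],[-0.01,0.115,0.039,-0.03,1],[-0.01,0.145,0.049,-0.035,1],[-0.01,0.17,0.058,-0.04,1],[-0.01,0.19,0.065,-0.045,1],[-0.01,0.203,0.069,-0.05,1],[-0.01,0.21,0.0715,-0.05,1],[-0.01,0.21,0.0715,-0.05,1]]]' 60;python3 -m jog '[[[0,0,0,0,1],[0,0,0,0,1]]]'
python3 - <<'E'
from h import *
plan((.5561,-.0412,.23,8.82),(.5561,-.0412,.156,8.82))
E
```

```text
t: 31.0
tool_pos: [0.5223, -0.1764, 0.2322]
tool_rot: [-0.12, 1.567, 0.092]
contact_force: [0.6, 0.1, -4.3]
opening: 0.0127
t: 31.2
tool_pos: [0.5221, -0.1771, 0.2323]
tool_rot: [-0.12, 1.567, 0.091]
contact_force: [-0.3, 0.3, -3.6]
opening: 0.0128
t 31.2 pos [ 0.5221 -0.1771  0.2323] jaw 7.68 down-err [ 0.0026 -0.0182] open 0.0128 F [-0.3  0.3 -3.6] q [-0.45 -0.13  1.79 -0.02  1.47 -0.59]
(0.5561, -0.0412, 0.23, 8.82) -> [-1.000e-04  1.301e-01  5.180e-02] turn -0.0198 (alt 3.122 ) dist 0.14
(0.5561, -0.0412, 0.156, 8.82) -> [0.0739 0.1315 0.0518] turn -0.0198 (alt 3.122 ) dist 0.159
```

```bash
python3 -m jog '[[[0,0.004,0.0015,0,1],[0,0.014,0.0055,-0.003,1],[0,0.03,0.012,-0.006,1],[0,0.05,0.02,-0.01,1],[0,0.075,0.03,-0.014,1],[0,0.097,0.0385,-0.018,1],[0,0.115,0.0455,-0.02,1],[0,0.126,0.05,-0.02,1],[0,0.13,0.052,-0.02,1],[0,0.13,0.052,-0.02,1],[0,0.13,0.052,-0.02,1]]]' 60
python3 - <<'E'
from h import *
plan((.5561,-.0412,.23,8.82),(.5561,-.0412,.156,8.82))
snap('scene','s19');snap('top','t19');crop('s19',150,70,310,250,4,'c27');crop('t19',180,110,380,260,4,'c28')
E
```

```text
t: 32.3
tool_pos: [0.5562, -0.0419, 0.2299]
tool_rot: [-0.135, 1.566, 0.106]
contact_force: [-0.4, 0.3, -4.3]
opening: 0.0122
t 32.3 pos [ 0.5562 -0.0419  0.2299] jaw 8.8 down-err [ 0.0024 -0.0187] open 0.0122 F [-0.4  0.3 -4.3] q [-0.2  -0.11  1.77 -0.02  1.47 -0.35]
(0.5561, -0.0412, 0.23, 8.82) -> [-0.0001  0.0007 -0.    ] turn -0.0004 (alt 3.141 ) dist 0.001
(0.5561, -0.0412, 0.156, 8.82) -> [0.0738 0.0021 0.    ] turn -0.0004 (alt 3.141 ) dist 0.074
```

View pics/c27.png

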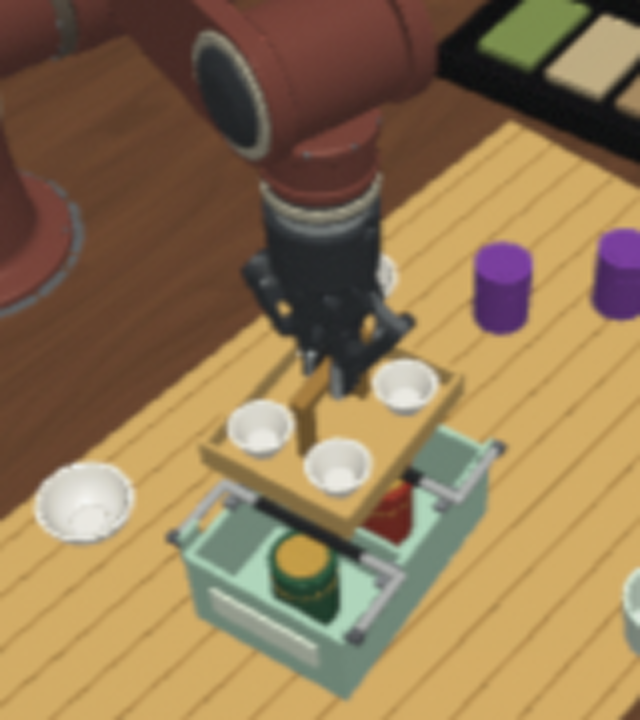

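View pics/c28.png

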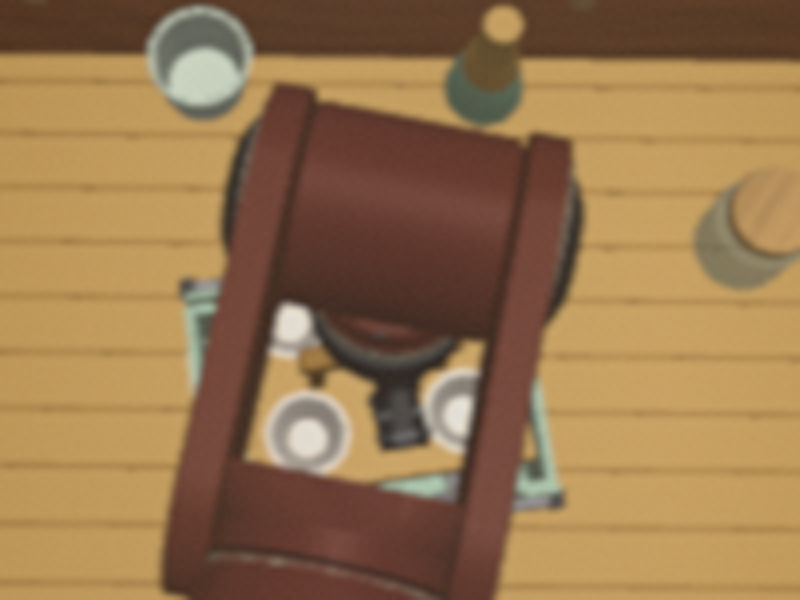

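```bash
cat > ov.py <<'E'
from h import *
def lines(img,d,segs,org,s,col):
    for a,b in segs:
        p=(proj(d,np.array([a,b]))+.5-np.array(org))*s-.5
        p=np.round(p*8).astype(np.int32); cv2.line(img,tuple(p[0].tolist()),tuple(p[1].tolist()),col,1,cv2.LINE_AA,3)
def crate(cx,cy,yaw):
    R=np.array([[np.cos(yaw),-np.sin(yaw)],[np.sin(yaw),np.cos(yaw)]]);W=lambda x,y,z:np.r_[R@[x,y]+[cx,cy],z]
    c=[W(a*.075,b*.11,.09) for a,b in((1,1),(1,-1),(-1,-1),(-1,1))]
    rim=[(c[i],c[(i+1)%4]) for i in range(4)]
    bars=[(W(-.05,s*.043,.102),W(.05,s*.043,.102)) for s in(1,-1)]+[(W(-.05,s*.043+k,.102),W(-.05,s*.043-k,.102)) for s in (1,-1) for k in(.006,)]+[(W(.05,s*.043+k,.102),W(.05,s*.043-k,.102)) for s in (1,-1) for k in(.006,)]
    part=[(W(-.069,0,.061),W(.069,0,.061))]
    return rim,bars,part
E
python3 - <<'E'
from ov import *
from fit import x
print(x[:3])
for name,d0,org,end,s in(('scene_m','scene_m',(180,150),(290,250),7),('top_m','top_m',(190,150),(350,260),5)):
    d=load(name); crop(name,*org,*end,s,'tmp'); im=cv2.imread('pics/tmp.png')
    r,b,p=crate(*x[:3])
    lines(im,d,r,org,s,(255,0,0));lines(im,d,b,org,s,(0,0,255));lines(im,d,p,org,s,(0,255,255))
    cv2.imwrite(f'pics/ovc_{name}.png',im)
E
```

```text
[ 0.55612923 -0.04123395  0.15388658]
```

View pics/ovc_scene_m.png

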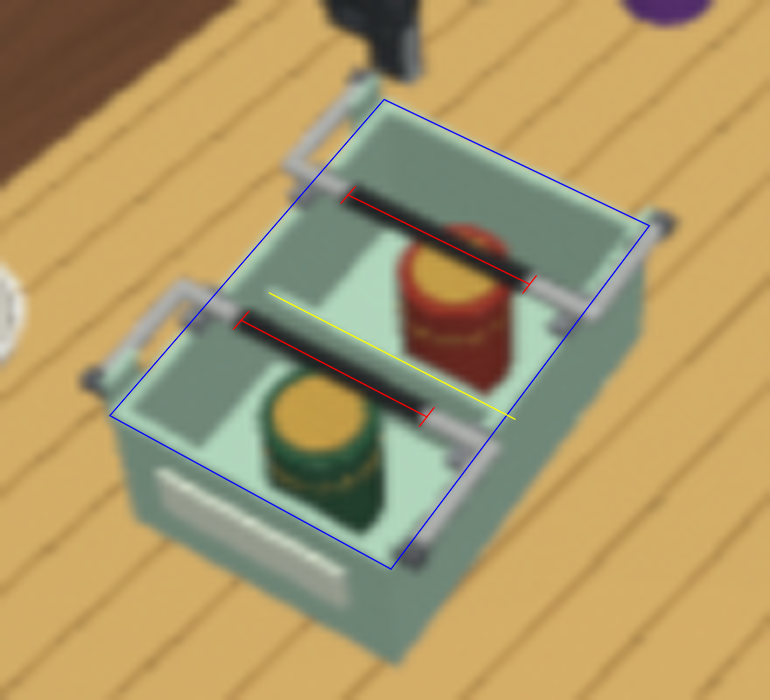

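View pics/ovc_top_m.png

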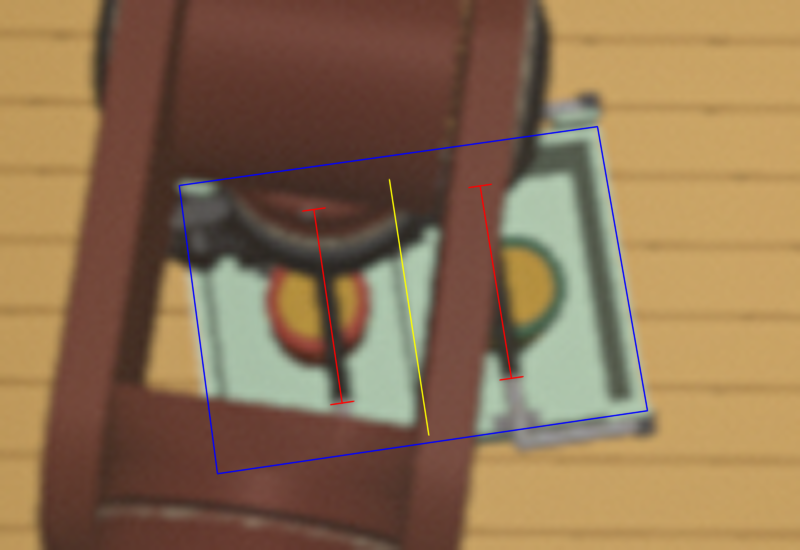

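Run:
```python
from ov import *
from fit import x,w
np.set_printoptions(precision=2,suppress=True)
d=load('scene_m');g=cv2.cvtColor(d['color'],cv2.COLOR_RGB2GRAY).astype(float)
t=load('top_m');gt=cv2.cvtColor(t['color'],cv2.COLOR_RGB2GRAY).astype(float)
# profile across the bar: sample points displaced along crate y
for nm,D,G in(('scene',d,g),('top',t,gt)):
  for s in(1,-1):
    prof=[]
    for xx in np.linspace(-.045,.045,10):
        k=np.arange(-.016,.0161,.001)
        P=np.array([w((xx,s*.043+a),.102) for a in k]);uv=proj(D,P).astype(np.float32)
        v=cv2.remap(G.astype(np.float32),uv[None,:,0],uv[None,:,1],cv2.INTER_CUBIC)[0]
        m=np.clip(v.max()*.7-v,0,None); prof.append((1000*xx,1000*(m*k).sum()/m.sum(),v.min(),v.max()))
    print(nm,s);print(np.array(prof))
```

```text
scene 1
[[-45.     0.2   36.43 126.57]
 [-35.     0.09  35.03 127.59]
 [-25.     0.49  33.09 145.22]
 [-15.     2.26  34.74 199.83]
 [ -5.    -0.19  35.22 123.69]
 [  5.     1.67  35.27 158.84]
 [ 15.     1.78  34.88 159.97]
 [ 25.     2.26  35.88 157.6 ]
 [ 35.     0.48  34.8  132.81]
 [ 45.    -3.84  46.71 122.54]]
scene -1
[[-45.     0.55  36.41 138.37]
 [-35.     0.58  36.36 144.61]
 [-25.     0.66  35.5  150.93]
 [-15.     0.28  36.52 144.16]
 [ -5.     0.19  33.08 153.06]
 [  5.     0.87  35.17 159.32]
 [ 15.     1.04  36.58 158.88]
 [ 25.    -0.7   34.54 145.53]
 [ 35.    -0.23  37.44 144.57]
 [ 45.     1.23  45.9  198.83]]
top 1
[[-45.     0.03  50.53 187.1 ]
 [-35.    -0.04  45.91 186.72]
 [-25.     4.03  47.   177.23]
 [-15.    -0.33  45.21 117.87]
 [ -5.    -0.37  46.79 146.24]
 [  5.     0.09  44.53 145.39]
 [ 15.    -4.71  43.46 140.17]
 [ 25.    14.13  40.2   63.37]
 [ 35.      nan  64.54  90.78]
 [ 45.      nan  49.63  61.92]]
top -1
[[-45.     1.81  55.3  189.78]
 [-35.     1.64  50.72 166.81]
 [-25.     1.27  53.55 107.89]
 [-15.     3.52  52.32 148.98]
 [ -5.     3.5   58.86 146.08]
 [  5.     4.1   69.59 146.05]
 [ 15.    -0.85  79.35 124.07]
 [ 25.     5.63  85.06 187.58]
 [ 35.     4.28  82.89 189.27]
 [ 45.     3.9   72.84 137.64]]<stdin>:14: RuntimeWarning: invalid value encountered in scalar divide
```

The bars match the model to about 0.5 mm in y. Next I'll check the tray in the hand.

Run:
```python
from ov import *
org=(180,135);s=7
crop('s19',180,135,285,225,s,'tmp');im=cv2.imread('pics/tmp.png');d=load('s19')
yaw=np.radians(8.8);R=np.array([[np.cos(yaw),-np.sin(yaw)],[np.sin(yaw),np.cos(yaw)]]);f=.2299-.0563
def b(sx,sy,z,col):
    c=[np.r_[R@[a*sx/2,bb*sy/2]+[.5562,-.0419],f+z] for a,bb in((1,1),(1,-1),(-1,-1),(-1,1))]
    lines(im,d,[(c[i],c[(i+1)%4]) for i in range(4)],org,s,col)
b(.13,.16,.033,(255,0,0));b(.13,.16,.008,(255,255,0));b(.014,.09,.081,(0,0,255));cv2.imwrite('pics/ov_s19.png',im)
```

```text
(no output)
```

View pics/ov_s19.png

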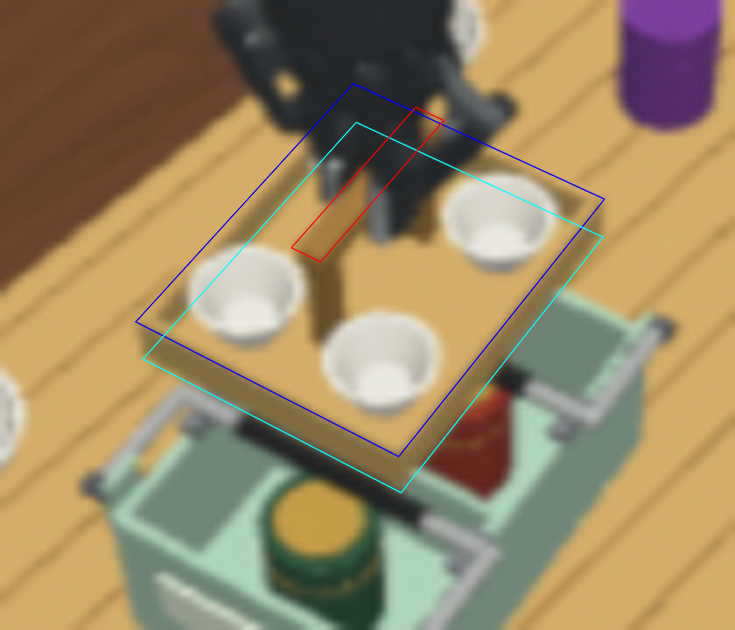

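```bash
python3 -m jog '[[[0.004,0.001,0,0,1],[0.012,0.0015,0,0,1],[0.024,0.002,0,0,1],[0.036,0.0025,0,0,1],[0.047,0.0025,0,0,1],[0.055,0.003,0,0,1],[0.06,0.003,0,0,1],[0.062,0.003,0,0,1],[0.062,0.003,0,0,1],[0.062,0.003,0,0,1]]]' 60
python3 - <<'E'
from ov import *
plan((.5561,-.0412,.156,8.82))
o=ctrl.get_obs();tp=o['tool_pos']
org=(180,145);s=7;d=snap('scene','s20')
crop('s20',180,145,285,230,s,'tmp');im=cv2.imread('pics/tmp.png');cv2.imwrite('pics/s20c.png',im)
E
```

```text
t: 33.4
tool_pos: [0.5563, -0.0403, 0.1685]
tool_rot: [-0.135, 1.565, 0.105]
contact_force: [0.0, -0.9, -3.9]
opening: 0.0125
t 33.4 pos [ 0.5563 -0.0403  0.1685] jaw 8.77 down-err [ 0.0037 -0.0188] open 0.0125 F [ 0.  -0.9 -3.9] q [-0.2  -0.06  1.84 -0.02  1.36 -0.35]
(0.5561, -0.0412, 0.156, 8.82) -> [ 0.0125 -0.0006 -0.0004] turn -0.0009 (alt 3.141 ) dist 0.013
```

View pics/s20c.png

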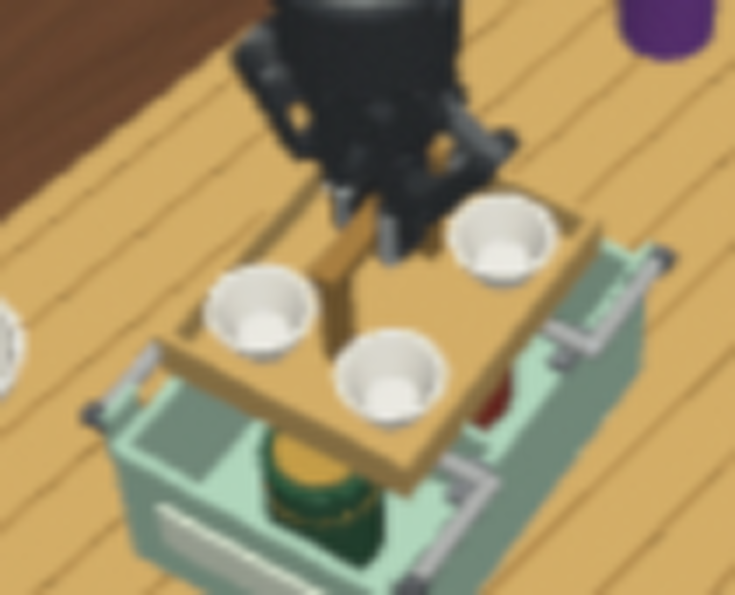

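```bash
python3 -m jog '[[[0.002,0,-0.001,0,1],[0.005,0,-0.001,0,1],[0.008,0,-0.001,0,1],[0.0105,0,-0.001,0,1],[0.0105,0,-0.001,0,1],[0.0105,0,-0.001,0,1]]]' 60; python3 p.py
```

```text
t: 34.05
tool_pos: [0.5553, -0.0407, 0.1579]
tool_rot: [-0.135, 1.565, 0.105]
contact_force: [-0.4, 0.3, -4.0]
opening: 0.0128
t 34.05 pos [ 0.5553 -0.0407  0.1579] jaw 8.77 down-err [ 0.0035 -0.0188] open 0.0128 F [-0.4  0.3 -4. ] q [-0.2  -0.06  1.85 -0.02  1.34 -0.35]
```

```bash
python3 -m jog '[[[0.001,0,0,0,1],[0.002,0,0,0,1],[0.002,0,0,0,1],[0.002,0,0,0,1]]]' 60; python3 p.py
```

```text
t: 34.45
tool_pos: [0.5555, -0.0408, 0.1563]
tool_rot: [-0.135, 1.565, 0.105]
contact_force: [-0.5, -0.1, -2.5]
opening: 0.0128
t 34.45 pos [ 0.5555 -0.0408  0.1563] jaw 8.77 down-err [ 0.0039 -0.0189] open 0.0128 F [-0.5 -0.1 -2.5] q [-0.2  -0.05  1.85 -0.02  1.34 -0.35]
```

Contact has begun right at the expected height, so I'll ease on a little more.

```bash
python3 -m jog '[[[0.001,0,0,0,1],[0.0015,0,0,0,1],[0.0015,0,0,0,1]]]' 60
python3 - <<'E'
from h import *
plan()
d=snap('scene','s21');crop('s21',180,145,285,230,7,'c30')
E
```

```text
t: 34.75
tool_pos: [0.5556, -0.0408, 0.1562]
tool_rot: [-0.135, 1.565, 0.105]
contact_force: [-5.3, 2.0, 4.4]
opening: 0.0131
t 34.75 pos [ 0.5556 -0.0408  0.1562] jaw 8.77 down-err [ 0.004  -0.0191] open 0.0131 F [-5.3  2.   4.4] q [-0.2  -0.05  1.85 -0.02  1.34 -0.35]
```

View pics/c30.png

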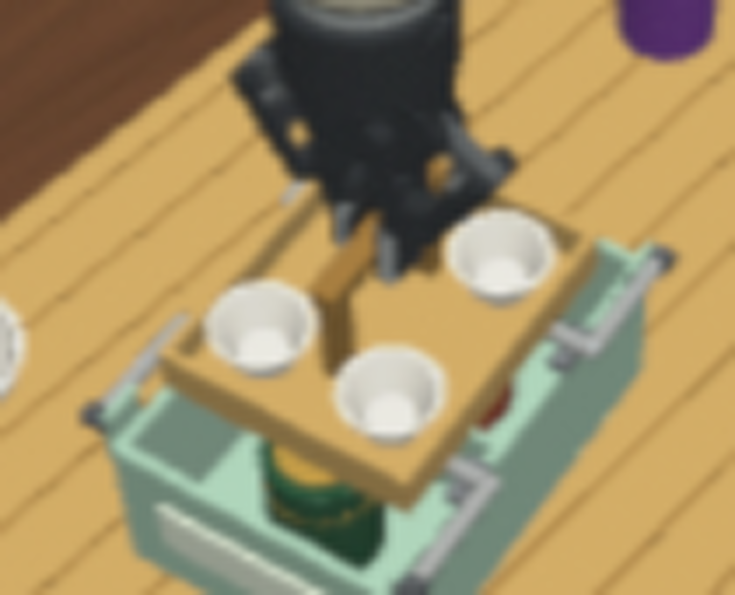

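It's seated at the expected height and flat. I'll release gently and retreat.

```bash
python3 -m jog '[[[0,0,0,0,0.65],[0,0,0,0,0.6],[0,0,0,0,0.4],[0,0,0,0,0.2],[0,0,0,0,0.2]]]' 20; python3 p.py; python3 -m jog '[[[-0.006,0,0,0,0.2],[-0.02,0,0,0,0.2],[-0.05,0,0,0,0.2],[-0.09,0,0,0,0.2],[-0.14,0,0,0,0.2],[-0.16,0,0,0,0.2],[-0.16,0,0,0,0.2]]]'; python3 p.py
```

```text
t: 35.3
tool_pos: [0.5557, -0.0408, 0.1562]
tool_rot: [-0.135, 1.565, 0.105]
contact_force: [0.0, 0.4, 0.6]
opening: 0.0341
t 35.3 pos [ 0.5557 -0.0408  0.1562] jaw 8.77 down-err [ 0.0043 -0.0191] open 0.0341 F [0.  0.4 0.6] q [-0.2  -0.05  1.85 -0.02  1.34 -0.35]
t: 36.0
tool_pos: [0.557, -0.0381, 0.3232]
tool_rot: [-0.137, 1.554, 0.103]
contact_force: [-0.3, 0.0, 0.1]
opening: 0.0341
t 36.0 pos [ 0.557  -0.0381  0.3232] jaw 8.78 down-err [ 0.015  -0.0212] open 0.0341 F [-0.3  0.   0.1] q [-0.19 -0.16  1.66 -0.02  1.62 -0.35]
```

Now I'll move the arm aside towards the robot's right, so both views are clear.

```bash
python3 -m jog '[[[0,-0.05,-0.02,0,0.2],[0,-0.1,-0.05,0,0.2],[0,-0.15,-0.08,0,0.2],[0,-0.2,-0.1,0,0.2],[0,-0.25,-0.12,0,0.2],[0,-0.3,-0.14,0,0.2],[0,-0.35,-0.16,0,0.2],[0,-0.38,-0.17,0,0.2],[0,-0.38,-0.17,0,0.2],[0,-0.38,-0.17,0,0.2]]]'
python3 - <<'E'
from ov import *
from fit import x
plan()
snap('scene','sf');snap('top','tf')
for name,org,end,s in(('sf',(175,145),(285,250),7),('tf',(190,150),(350,260),5)):
    d=load(name); crop(name,*org,*end,s,name+'c'); im=cv2.imread(f'pics/{name}c.png')
    r,b,p=crate(*x[:3]);lines(im,d,r,org,s,(255,0,0))
    yaw=x[2];R=np.array([[np.cos(yaw),-np.sin(yaw)],[np.sin(yaw),np.cos(yaw)]])
    for sx,sy,z,col in((.13,.16,.133,(0,0,255)),(.014,.09,.181,(0,255,255))):
        c=[np.r_[R@[a*sx/2,bb*sy/2]+x[:2],z] for a,bb in((1,1),(1,-1),(-1,-1),(-1,1))]
        lines(im,d,[(c[i],c[(i+1)%4]) for i in range(4)],org,s,col)
    cv2.imwrite(f'pics/{name}o.png',im)
E
```

```text
t: 37.0
tool_pos: [0.4457, -0.4411, 0.3282]
tool_rot: [-0.133, 1.556, 0.102]
contact_force: [0.2, 0.1, 0.4]
opening: 0.0343
t 37.0 pos [ 0.4457 -0.4411  0.3282] jaw 8.59 down-err [ 0.0131 -0.0188] open 0.0343 F [0.2 0.1 0.4] q [-0.9   0.    1.5  -0.    1.61 -1.05]
```

View pics/sfo.png

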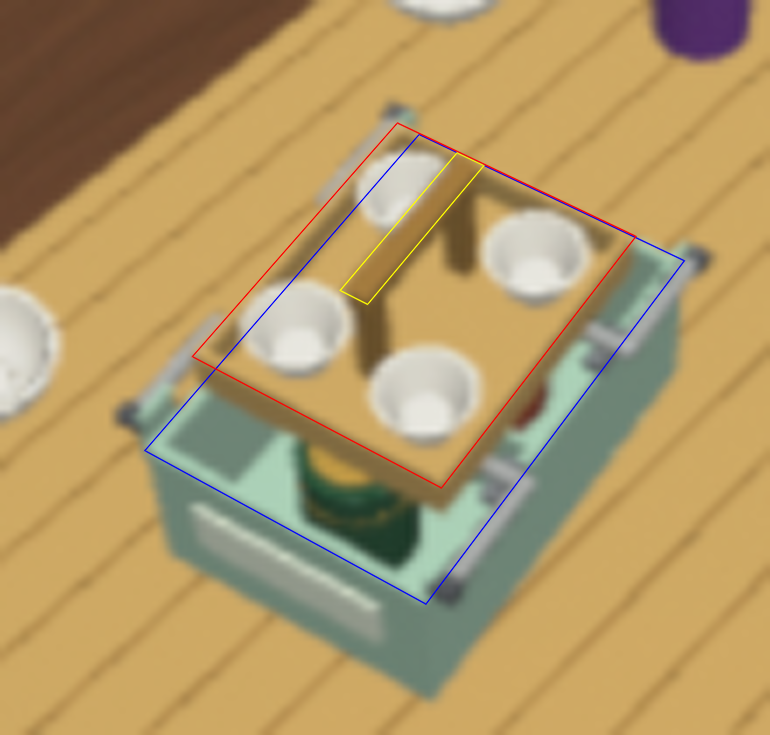

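View pics/tfo.png

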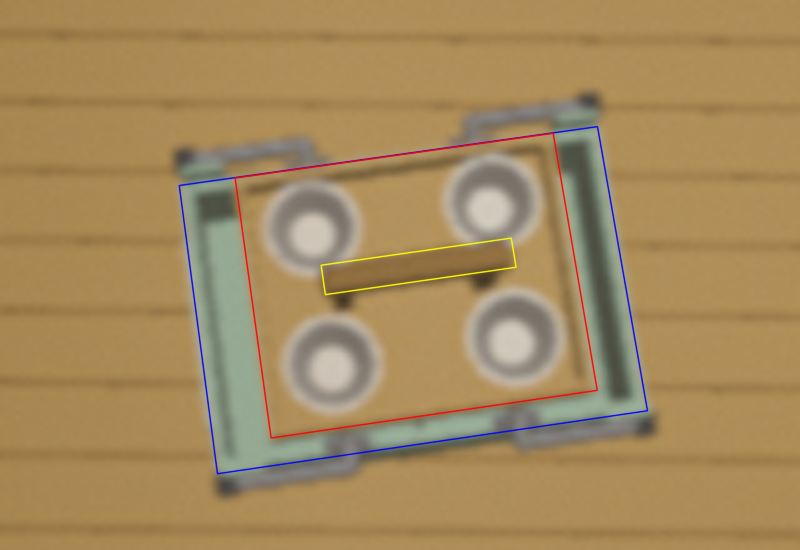

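View pics/sf.png

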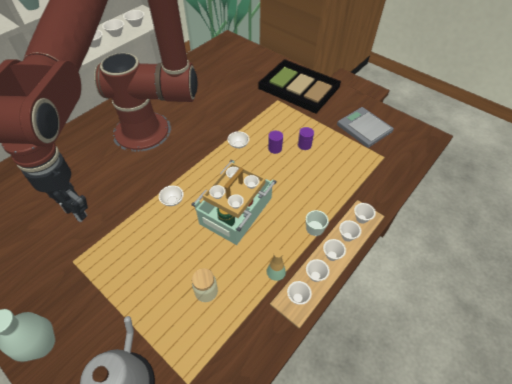

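The tray's rim and handle match the seated model to about 1–2 mm in both views. The crate outline still overlays its starting pose. Bowls (238,140) and (171,197), cup (316,223), whisk (277,266), jar (205,285) and both purple tins are at their original pixels. Handing in.

Run:
```python
from h import *
plan(); print(ctrl.finish_job())
```

```text
t 37.1 pos [ 0.447  -0.4386  0.3291] jaw 8.79 down-err [ 0.0143 -0.0191] open 0.0344 F [-0.   0.1 -0.2] q [-0.89  0.    1.51 -0.    1.61 -1.05]
the job is handed in; nothing more can be done
None
```

I packed the crate in the order asked and handed the job in at 37.1 s of the 72 s allowed. `finish_job` gives no verdict, so the result below rests on my own checks.

- **Tin:** the dark green tin stands upright in the -y half.
- **Bails:** each was lifted with a light 20 N pinch, pushed over with loose fingers, then pressed from above. Both met a hard stop at the homed bar height, about 107.5 mm, under 15 to 20 N.
- **Tray:** it was carried roughly level and lowered until it took its weight. It touched down with the handle at its seated height, 174 mm above the crate's underside.

**Last checks:**
- In both final views the tray's rim and handle match the seated, centred position to about 1–2 mm.
- The crate still overlays its starting outline.
- The other tableware and both purple tins show at their original pixels. Only the red tin's edge shows past the tray, still in its half.
- The gripper was clear and reading no force when I handed in.

**What disagreed:**
- The tool had drifted up to 2° off vertical before the tray grasp. I trimmed it to about 0.2° in the jaw plane; about 1° along the handle remained.
- My first estimate of the tray's yaw was 7°, and the bowl positions corrected it to 4.8°.
- While swinging the left bail, the force on the tool reached about 25 N before I loosened the grip, with no visible crate movement.

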